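# Tip a control box back and get the lifting blade under it

### The job

The grey control box must end up standing on the lifting blade, without ever being lifted off the bench. Tip it back on its rear bottom edge until it leans by itself on the rubber bar of the blue rest, slide the flat blade squarely and centrally under its raised front, well past the middle of its base, then let the box down gently by its handle (do not let it drop) so that it stands level on the blade alone. Leave the other things on the bench where they are.

Things in the scene. Friction and masses are not known exactly. Their poses are not given: they have to be found in the camera images.
- control_box: Loose grey box, 90 deep (x) x 150 wide (y) x 190 mm tall (z), 0.6 to 1 kg, mass centre near its middle: it balances when leaned 25 deg. Origin: centre of its underside. +x points to its plain rear face (towards the rest), -x to its front (door). Starts upright on the bench; tipping back turns it about its +y.
- box_handle (a point): Middle of the top edge of the box's black handle plate: 14 mm thick (box x), 110 mm long (box y), 45 mm high, upright in the middle of the box's top, from z = 190 to 235 mm. The point is at x = y = 0, z = 235 mm in the box's frame. Axes as the box.
- box_heel (a point): Middle of the box's rear bottom edge, at x = +45 mm, z = 0 in the box's frame: the edge it tips on. Axes as the box.
- lift_blade: Loose 0.4 kg blade: dark metal plate 140 long (x) x 110 wide (y) x 6 mm, flat on the bench. Origin: centre of its underside. Its tip edge (x = +70 mm) starts towards the box's front, not quite in line. Orange upright grip, 36 (x) x 24 (y) mm, z = 6 to 80 mm, centred at x = -52 mm, y = 0.
- blade_tip (a point): Middle of the blade's tip edge, on its underside (x = +70 mm in the blade's frame). Axes as the blade.
- lean_rest: Blue rest fixed to the bench behind the box, with a rubber bar 20 mm in diameter, 200 mm long along its y, axis 92.6 mm up. Origin on the bench below the bar's axis; -x points to the box, the feet reach 95 mm to +x. The upright box's rear face is about 77 mm from the bar's axis; leaning on the bar it is about 35 deg from upright, its front edge 50 mm up.
- connector: Steel connector standing on end, 44 mm diameter, 75 mm tall; a bystander. Origin: centre of its underside.
- jar: Pale translucent jar with a red cap, 64 mm diameter, 90 mm tall; a bystander. Origin: centre of its underside.
- tape_roll: Blue ring (roll), 84 mm outside diameter, 24 mm tall; a bystander. Origin: centre of its underside.
Things that resemble listed ones, but are neither listed nor needed, are in the scene too. What is shaped like the lift_blade but yellow is not meant. Leave any orange look-alike of the control_box alone.

How it is judged:
By the outcome, as a careful person would: the job done as asked, in the order asked, and still so for the second after the job is handed in, with the robot touching nothing.
It also fails if it takes over 64 s, if anything falls off the work surface, if the arm or the gripper's body presses on something with over 40 N, if the wrist force passes 120 N, or if a joint passes its speed limit or range.

### The arm

A 7-joint arm with a two-finger parallel gripper is mounted at the origin on the work surface. World frame = base frame: x ahead of the robot, y to its left, z up, the work surface at z = 0. Lengths are in m, angles in rad, forces in N, time in s.
With the tool pointing down it reaches from about 0.35 to 0.9 m from the base axis. Payload 19.9 kg.
Tool frame: the origin (TCP) lies midway between the tips of the shut fingers; the grasp point (between the pads) lies ctrl.tcp_to_grasp behind it (ctrl.tcp_to_grasp is the distance from the TCP to the grasp point, in m); z points along the fingers, y is the direction in which the jaws open and shut (so a half turn about z gives the same grasp; the last joint's range is limited). The gripper opens to 85 mm and grips with 20 to 120 N. Pads are 22 mm wide; open, the fingers measure 114 mm over their backs; the gripper's body (76 mm by 85 mm) begins 54 mm behind the grasp point. The pads swing forward as they close: fully open they stand 13 mm farther back than shut.
Start: joints at [-0.042, 0.417, -0.01, 1.614, 0.005, 1.111, -0.053], TCP at [0.625, 0, 0.231] pointing down, gripper open.
Joint ranges: [-2.81, 2.81], [-0.39, 2.02], [-1.27, 1.25], [0.06, 2.57], [-1.19, 4.33], [0.19, 2], [-2.82, 2.82]. Speed limits (rad/s): [1.89, 1.89, 2.39, 2.39, 3.01, 3.01, 3.01].

### API

Orientations are given as a unit quaternion [w, x, y, z].
In Python, from rig import ctrl, eyes gives the robot as it stands.
- The arm moves only by the shell command python3 -m crank 'ROWS' [OPENING] [FORCE]. ROWS is JSON, a list of rows, each an object with "travel": the shift along the tool's x, y, z in mm, a list of three; "rotation": the turn, a rotation vector about the tool's x, y, z in degrees, a list of three. In form: [{"travel": [x, y, z], "rotation": [ax, ay, az]}, ...]. A call has exactly 5 rows; each row is the pose to reach, as a shift and turn from the pose commanded when the call began, along the tool's axes at that moment; what a row does not reach only later rows make up. A row lasts 1/12 s, in which the tool goes at most 41.7 mm and 7.16 degrees, less where a joint would pass 70% of its speed; a pose out of reach is approached as far as the arm can. A call with a gripper value outside its range is refused whole. OPENING is the closure, from -1 (fully open) to 1 (shut), set as the call begins (- or left out, the last holds). The fingers move at their own pace and stop on an object; FORCE is the grip in N (left out, the last holds). Time passes only in rows, so rows that repeat a pose let the fingers close, or fill a call up. It gives the time, the measured TCP pose, the force and the opening at its end, in the units of the state.
- ctrl.observe(): the state, without advancing time (a new reading comes with each control period).
- eyes.grab_frame(name): name is "scene" or "side" or "wrist"; returns the picture (480x640x3 uint8, red, green, blue); there is no depth.
- eyes.camera_info(name): a dict with "fov_y" (degrees; the focal length in pixels is half the picture's height over the tangent of half this angle, whatever the lens; pixels are square), "cx", "cy" (the principal point, pixels), "world_to_cam" (4x4, takes a point from world to camera coordinates); the wrist camera has in their place "T_tool_cam" (4x4, takes a point from camera to tool coordinates, whose origin is the TCP and whose axes are the flange's). Camera axes: x right, y down, z forward; pixel columns grow to the right and rows downward; lengths in m; the calibration is good to about 2 mm. A picture is of the moment at which its call begins: read the wrist's pose just before it. camera_info takes no time and is no camera call.
- ctrl.hand_in(): hands the job in, once; it reports no verdict.
Trained networks look in the newest picture that a camera, given by its name, has taken for a name from the list of things; names that differ only in an ending like _2 or _b are one class to them, and where a whole thing is asked for, a point or a joint stands for the part that bears it (a point fixed in the world has none). Each returns a list of dicts, best first, with "conf" (0 to 1); they miss things now and then, are a little off and sometimes report something else, mostly with a low value. They report only what shows in the picture. A call takes as long as a camera call. They do not tell look-alikes from the thing itself.
- eyes.find_in(label, camera): "pixel" ([column, row] in pixels, amid what is visible of it).
The state is a dict: "clock": time; "joints": joint angles; "joint_vel": joint speeds; "effort": joint torques, N m; "position": TCP position; "tcp_rot": TCP orientation; "contact_force": force on the tool from outside, world axes, zero at the start; "wrist_torque": the same for the moment, N m; "width": finger opening in m.
Only numpy, scipy, OpenCV 4.12 (cv2) and the standard library are available. Lean on these libraries where they do the work, as an engineer would, in place of code of your own. Each camera call takes 0.05 s, during which the arm holds its last target.

## Working session

There is one attempt and no reset: what is moved stays moved. The work goes in short steps, Python scripts to look and compute and a shell command to move; the robot and the scene stay as the last step left them, time stands still between calls to the robot, and variables do not carry over. Pictures are saved under pics/ and viewed, and the job is handed in when it is done.

```bash
ls; mkdir -p pics; python3 - <<'E'
from rig import ctrl, eyes
import cv2,json
s=ctrl.observe(); print(s, ctrl.tcp_to_grasp)
for n in ["scene","side"]:
    im=eyes.grab_frame(n); cv2.imwrite(f"pics/{n}0.png",im[:,:,::-1])
    print(n,eyes.camera_info(n))
    for l in ["control_box","lift_blade","lean_rest","box_handle","blade_tip","box_heel"]:
        print(l,[(d['pixel'],round(d['conf'],2)) for d in eyes.find_in(l,n)])
print(eyes.camera_info("wrist"))
E
```

```text
pics
{'clock': 0.0, 'joints': array([-0.04149738,  0.41799636, -0.01032901,  1.61417497,  0.00469502,
        1.11070327, -0.05299439]), 'joint_vel': array([-5.61264511e-04, -1.51566742e-03,  7.50209330e-05, -3.66592561e-04,
        8.42549110e-04, -3.03312208e-04,  6.62834161e-04]), 'effort': array([ 3.43503270e-04, -8.64444852e+01,  6.79280274e-01, -4.34903777e+01,
        1.92400004e-02,  7.37222959e-03,  1.31192037e-04]), 'position': array([6.24648132e-01, 4.30887348e-06, 2.30645845e-01]), 'tcp_rot': array([-4.16281194e-04,  7.07095044e-01,  7.07118239e-01, -4.71431303e-04]), 'contact_force': array([ 0.45544609, -0.04063079, -0.32973591]), 'wrist_torque': array([-0.00217491, -0.00870347,  0.00099899]), 'width': 0.08540597731382532} 0.0187
scene {'fov_y': 54.650369288837766, 'cx': 319.3633659718554, 'cy': 241.3409661697305, 'world_to_cam': array([[-0.40229893,  0.91529263,  0.0198738 ,  0.22605833],
       [ 0.64449054,  0.29855731, -0.70391439, -0.22971816],
       [-0.65022113, -0.27037552, -0.71000673,  1.44119198],
       [ 0.        ,  0.        ,  0.        ,  1.        ]])}
[... 726 characters left out ...]
lade [([291.4, 261.8], 0.86), ([211.0, 283.4], 0.81)]
lean_rest [([431.9, 271.6], 0.65)]
box_handle [([418.6, 173.6], 0.79), ([370.2, 247.1], 0.64)]
blade_tip [([210.9, 279.9], 0.91), ([295.5, 265.0], 0.77)]
box_heel [([421.2, 171.6], 0.98), ([368.6, 247.9], 0.7)]
{'fov_y': 62.09151178287776, 'cx': 321.0043021841121, 'cy': 238.53849199582015, 'T_tool_cam': array([[-6.42641722e-04, -9.45073986e-01, -3.26855851e-01,
         8.36909885e-02],
       [ 9.99999500e-01, -3.57014512e-04, -9.33855925e-04,
        -4.55100454e-04],
       [ 7.65870660e-04, -3.26856288e-01,  9.45073743e-01,
        -1.41912866e-01],
       [ 0.00000000e+00,  0.00000000e+00,  0.00000000e+00,
         1.00000000e+00]])}
```

View pics/scene0.png

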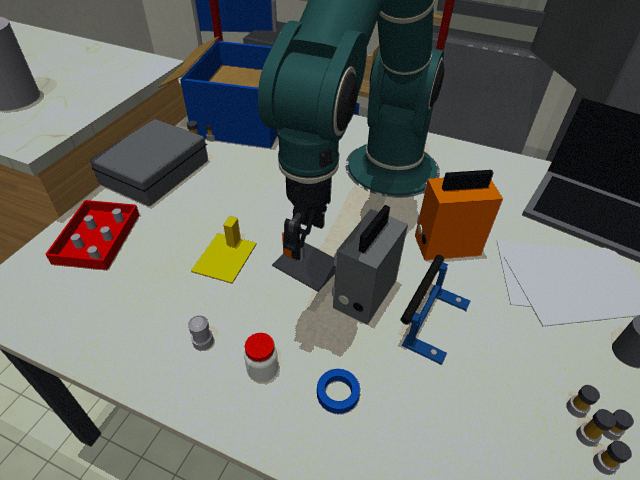

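View pics/side0.png

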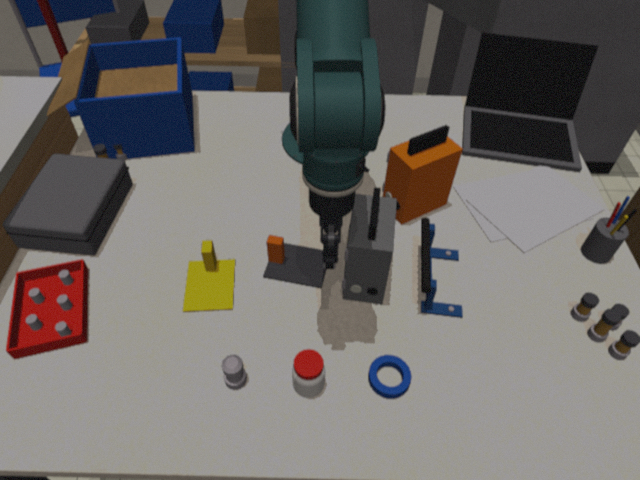

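The grey box sits at side (370,247), the dark blade with its orange grip at (291,262) and the blue rest at (435,270). The yellow blade at (210,285) and the orange box at (420,175) are look-alikes. I'll enlarge crops to pick corners.

```bash
python3 - <<'E'
import cv2
a=cv2.imread('pics/side0.png')[170:330,250:480]; cv2.imwrite('pics/side0c.png',cv2.resize(a,None,fx=3.4,fy=3.4,interpolation=cv2.INTER_CUBIC))
a=cv2.imread('pics/scene0.png')[190:370,260:480]; cv2.imwrite('pics/scene0c.png',cv2.resize(a,None,fx=3.3,fy=3.3,interpolation=cv2.INTER_CUBIC))
E
```

```text
(no output)
```

View pics/side0c.png

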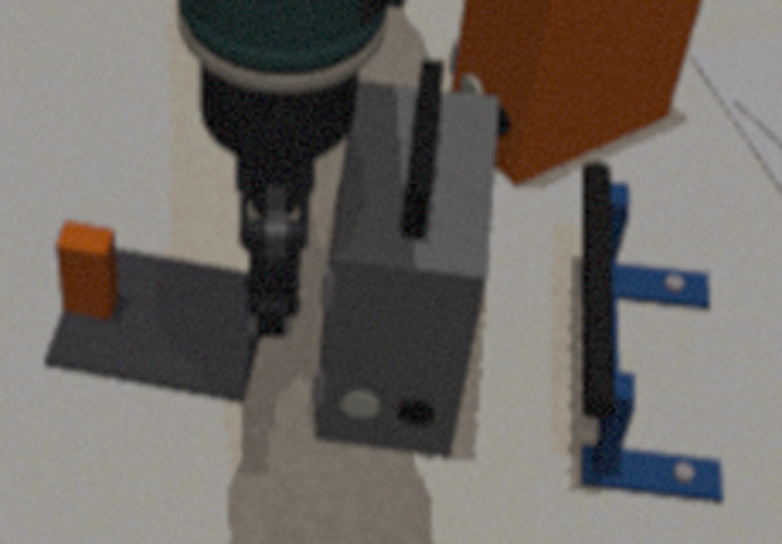

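View pics/scene0c.png

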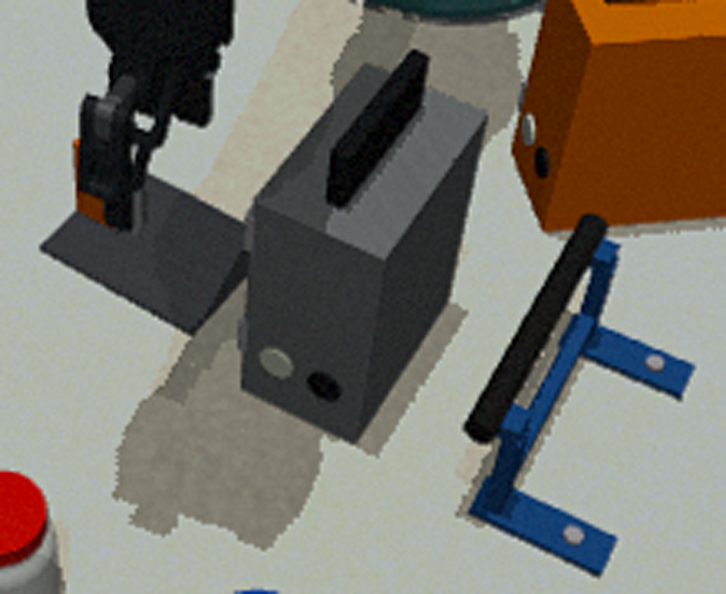

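```bash
cat > h.py <<'E'
import numpy as np
from scipy.optimize import least_squares
from scipy.spatial.transform import Rotation as R
from rig import ctrl, eyes
CI={n:eyes.camera_info(n) for n in ("scene","side")}
def proj(n,P):
    c=CI[n];P=np.atleast_2d(P);f=240/np.tan(np.radians(c['fov_y'])/2)
    q=P@c['world_to_cam'][:3,:3].T+c['world_to_cam'][:3,3]
    return np.c_[f*q[:,0]/q[:,2]+c['cx'],f*q[:,1]/q[:,2]+c['cy']]
def pose(p,L):
    c,s=np.cos(p[2]),np.sin(p[2]);L=np.array(L,float)
    return np.c_[p[0]+c*L[:,0]-s*L[:,1],p[1]+s*L[:,0]+c*L[:,1],L[:,2]]
def fit(obs,p0):
    # obs list of (cam,local xyz (m),pixel)
    def r(p):
        return np.concatenate([(proj(n,pose(p,[l]))[0]-px) for n,l,px in obs])
    s=least_squares(r,p0,loss='soft_l1',f_scale=1.0)
    return s.x,r(s.x).reshape(-1,2)
def S(x,y): return ("side",np.array([x/3.4+250,y/3.4+170]))
def C(x,y): return ("scene",np.array([x/3.3+260,y/3.3+190]))
E
cat > f0.py <<'E'
from h import *
def O(l,v): return (v[0],np.array(l)/1000,v[1])
box=[O((-45,-75,190),S(330,262)),O((45,-75,190),S(484,274)),O((45,75,190),S(498,98)),O((-45,75,190),S(358,83)),O((-45,-75,0),S(317,437)),O((45,-75,0),S(450,455)),
O((-45,-75,190),C(255,198)),O((45,-75,190),C(383,260)),O((45,75,190),C(487,118)),O((-45,75,190),C(366,64)),O((-45,-75,0),C(243,388)),O((45,-75,0),C(358,442)),O((45,75,0),C(447,303))]
bl=[O((70,-55,6),S(242,398)),O((-70,-55,6),S(47,362)),O((70,-55,6),C(195,332)),O((70,55,6),S(250,272)),O((-70,-55,6),C(42,247)),O((-70,12,80),S(65,224)),O((-34,12,80),S(113,230))]
re=[O((0,100,92.6),S(595,168)),O((0,-100,92.6),S(600,410)),O((0,100,92.6),C(593,224)),O((0,-100,92.6),C(482,431))]
for n,o,p in (("box",box,(.6,.1,1.5)),("blade",bl,(.6,-.05,1.5)),("rest",re,(.6,.2,1.5))):
    x,r=fit(o,p); print(n,(x[:2]*1000).round(1),np.degrees(x[2]).round(2)); print(r.round(1).tolist())
E
python3 f0.py
```

```text
box [506.1  92.4] 82.19
[[0.3, -1.7], [0.9, 0.5], [0.4, -1.1], [-0.1, -1.5], [-0.8, 0.9], [0.0, 1.0], [-1.1, 0.4], [0.7, -0.1], [0.9, -2.1], [-0.4, -0.9], [-1.3, 0.4], [-1.0, 1.7], [0.7, -0.4]]
blade [479.  -67.8] 80.18
[[1.1, -0.3], [-0.9, 0.5], [0.0, -0.0], [6.9, 0.3], [-1.3, 0.3], [-0.9, -1.2], [0.3, -0.6]]
rest [508.9 217.1] 83.79
[[-0.1, 0.2], [0.1, -0.7], [0.2, -0.1], [-0.3, 0.5]]
```

```bash
python3 -m crank '[{"travel":[0,0,-38],"rotation":[0,0,-7]},{"travel":[22,-29,-50],"rotation":[0,0,-14]},{"travel":[45,-59,-50],"rotation":[0,0,-21]},{"travel":[69,-88,-50],"rotation":[0,0,-28]},{"travel":[92.4,-118.5,-50],"rotation":[0,0,-35]}]' -1 20
python3 -m crank '[{"travel":[0,0,0],"rotation":[0,0,-7]},{"travel":[0,0,0],"rotation":[0,0,-14]},{"travel":[0,0,0],"rotation":[0,0,-21]},{"travel":[0,0,0],"rotation":[0,0,-28]},{"travel":[0,0,0],"rotation":[0,0,-35]}]'
python3 -m crank '[{"travel":[0,0,0],"rotation":[0,0,-6]},{"travel":[0,0,0],"rotation":[0,0,-12.2]},{"travel":[0,0,0],"rotation":[0,0,-12.2]},{"travel":[0,0,0],"rotation":[0,0,-12.2]},{"travel":[0,0,0],"rotation":[0,0,-12.2]}]'
python3 - <<'E'
from h import *
import cv2
s=ctrl.observe();print(s['joints'].round(2),s['contact_force'])
Rt=R.from_quat(s['tcp_rot'],scalar_first=True).as_matrix();print(Rt.round(3),s['position'])
im=eyes.grab_frame('wrist');cv2.imwrite('pics/w1.png',im[:,:,::-1])
im=eyes.grab_frame('side');cv2.imwrite('pics/s1.png',cv2.resize(im[170:330,250:480,::-1],None,fx=3.4,fy=3.4,interpolation=cv2.INTER_CUBIC))
E
```

```text
clock: 1.12
position: [0.5052, 0.0932, 0.2814]
tcp_rot: [0.0, 0.459, 0.888, 0.0]
contact_force: [1.2, 0.2, 0.4]
width: 0.0853
clock: 1.53
position: [0.5065, 0.0924, 0.2814]
tcp_rot: [0.0, 0.171, 0.985, -0.0]
contact_force: [0.1, -0.6, 0.1]
width: 0.0855
clock: 1.95
position: [0.5065, 0.0923, 0.2813]
tcp_rot: [0.0, 0.07, 0.998, -0.0]
contact_force: [0.2, 0.9, 0.3]
width: 0.0851
[-0.02  0.18 -0.25  1.82  0.05  1.15  1.14] [0.24571695 0.93064125 0.33472177]
[[-0.99  0.14  0.  ]
 [ 0.14  0.99 -0.  ]
 [-0.   -0.   -1.  ]] [0.50650905 0.09234742 0.28130819]
```

View pics/w1.png

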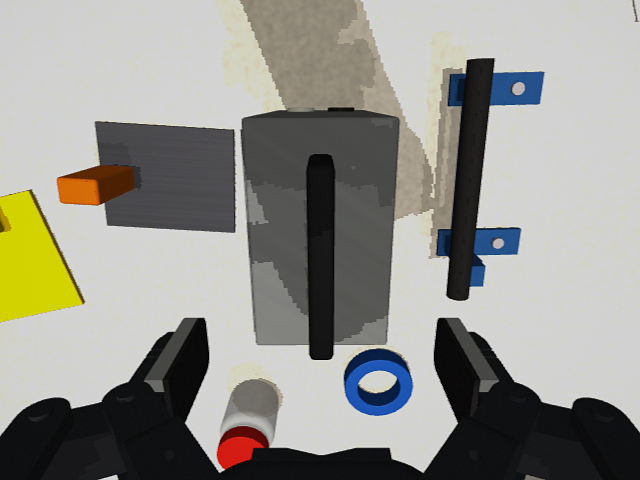

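View pics/s1.png

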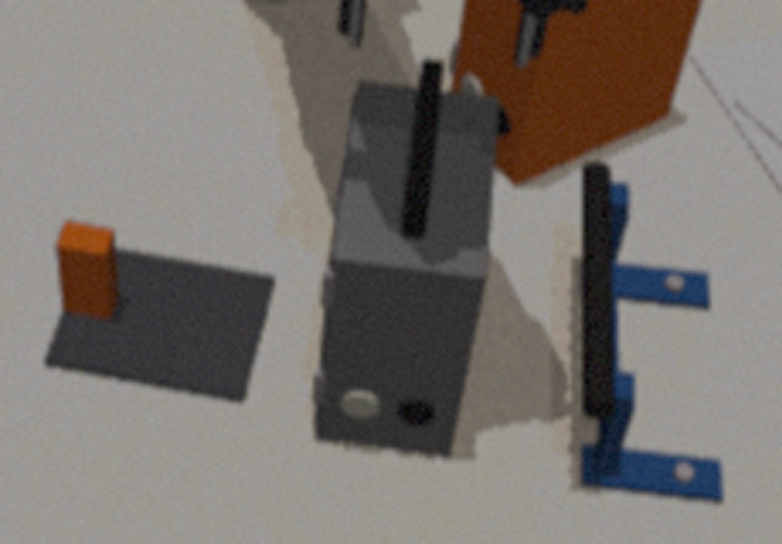

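The wrist view shows the handle centred (column 320) and parallel to the jaws. The blade is at (95–235, 122–232) and the bar runs from (480,60) to (458,298). I'll refit with the wrist view added.

```bash
cat >> h.py <<'E'
def wristcam(name,T_wt):
    c=dict(eyes.camera_info('wrist')); W=T_wt@c['T_tool_cam']; c['world_to_cam']=np.linalg.inv(W); CI[name]=c
def Twt(s):
    T=np.eye(4);T[:3,:3]=R.from_quat(s['tcp_rot'],scalar_first=True).as_matrix();T[:3,3]=s['position'];return T
E
cat > f1.py <<'E'
from h import *
exec(open('f0.py').read().split('for n,o')[0].replace('from h import *',''))
wristcam('w1',Twt(ctrl.observe()))
def W(x,y): return ('w1',np.array([x,y],float))
bl=[o for o in bl if not(o[0]=='side' and o[1][0]>.06 and o[1][1]>0)]
bl+=[O((70,55,6),S(273,278)),O((70,55,6),W(234,130)),O((70,-55,6),W(235,232)),O((-70,55,6),W(95,122)),O((-70,-55,6),W(106,227))]
box+=[O((-45,75,190),W(243,118)),O((45,75,190),W(398,118)),O((-45,-75,190),W(257,346)),O((45,-75,190),W(387,346))]
re+=[O((0,100,92.6),W(480,61)),O((0,-100,92.6),W(458,297))]
for n,o,p in (("box",box,(.6,.1,1.5)),("blade",bl,(.6,-.05,1.5)),("rest",re,(.6,.2,1.5))):
    x,r=fit(o,p); print(n,(x[:2]*1000).round(1),np.degrees(x[2]).round(2)); print(r.round(1).tolist())
E
python3 f1.py
```

```text
box [505.6  92.3] 82.14
[[0.2, -1.9], [0.8, 0.3], [0.4, -1.3], [-0.2, -1.7], [-0.9, 0.6], [-0.1, 0.8], [-1.1, 0.1], [0.7, -0.3], [1.0, -2.2], [-0.3, -1.1], [-1.3, 0.2], [-1.0, 1.5], [0.8, -0.5], [-1.6, -0.2], [4.1, -0.5], [-0.9, 1.2], [1.0, 1.0]]
blade [478.2 -67.2] 78.89
[[0.7, -0.1], [-1.0, -0.3], [-0.5, -0.0], [-0.9, -0.4], [-0.4, -1.9], [0.7, -1.1], [0.7, -1.2], [-0.2, 0.1], [0.4, 1.2], [-0.7, 0.3], [1.4, -0.4]]
rest [510.  216.2] 83.7
[[-0.4, 0.6], [-0.3, -0.2], [-0.3, 0.1], [-0.9, 0.7], [0.2, -0.2], [0.3, -0.1]]
```

```bash
python3 -m crank '[{"travel":[0,0,20],"rotation":[0,0,0]},{"travel":[0,0,42],"rotation":[0,0,0]},{"travel":[0,0,64],"rotation":[0,0,0]},{"travel":[0,0,81],"rotation":[0,0,0]},{"travel":[0,0,81],"rotation":[0,0,0]}]'
python3 -m crank '[{"travel":[0,0,0],"rotation":[0,0,0]},{"travel":[0,0,0],"rotation":[0,0,0]},{"travel":[0,0,0],"rotation":[0,0,0]},{"travel":[0,0,0],"rotation":[0,0,0]},{"travel":[0,0,0],"rotation":[0,0,0]}]' 1 20
python3 -m crank '[{"travel":[0,0,0],"rotation":[0,0,0]},{"travel":[0,0,0],"rotation":[0,0,0]},{"travel":[0,0,0],"rotation":[0,0,0]},{"travel":[0,0,0],"rotation":[0,0,0]},{"travel":[0,0,0],"rotation":[0,0,0]}]'
```

```text
clock: 2.47
position: [0.505, 0.0921, 0.1974]
tcp_rot: [-0.002, 0.069, 0.998, -0.001]
contact_force: [-0.8, 0.1, 0.3]
width: 0.0856
clock: 2.88
position: [0.5068, 0.0925, 0.201]
tcp_rot: [0.001, 0.068, 0.998, 0.0]
contact_force: [-0.4, 0.8, 0.4]
width: 0.0254
clock: 3.3
position: [0.5067, 0.0923, 0.2007]
tcp_rot: [0.0, 0.068, 0.998, -0.0]
contact_force: [-2.5, -1.5, 6.3]
width: 0.0141
```

```bash
for i in 1; do python3 -m crank '[{"travel":[0,4.9,-1.0],"rotation":[1.4,0,0]},{"travel":[0,9.9,-2.0],"rotation":[2.8,0,0]},{"travel":[0,14.8,-2.8],"rotation":[4.2,0,0]},{"travel":[0,19.8,-3.4],"rotation":[5.6,0,0]},{"travel":[0,24.8,-4.0],"rotation":[7,0,0]}]'; done
python3 -m crank '[{"travel":[0,4.9,-1.0],"rotation":[1.4,0,0]},{"travel":[0,9.9,-2.0],"rotation":[2.8,0,0]},{"travel":[0,14.8,-2.8],"rotation":[4.2,0,0]},{"travel":[0,19.8,-3.4],"rotation":[5.6,0,0]},{"travel":[0,24.8,-4.0],"rotation":[7,0,0]}]'
python3 - <<'E'
from h import *
import cv2
s=ctrl.observe();print(s['joints'].round(2),s['contact_force'],s['wrist_torque'])
im=eyes.grab_frame('side');cv2.imwrite('pics/s2.png',cv2.resize(im[150:330,250:480,::-1],None,fx=3.3,fy=3.3,interpolation=cv2.INTER_CUBIC))
E
```

```text
clock: 3.72
position: [0.5101, 0.1171, 0.2047]
tcp_rot: [-0.004, 0.068, 0.996, -0.062]
contact_force: [-0.7, -0.8, 1.6]
width: 0.0137
clock: 4.13
position: [0.5135, 0.142, 0.2055]
tcp_rot: [-0.008, 0.068, 0.99, -0.122]
contact_force: [-0.2, -0.9, 1.4]
width: 0.0136
[-0.25  0.36 -0.24  1.79  0.31  1.16  0.8 ] [-0.19858691 -0.87724261  1.43750373] [-0.02907627 -0.01251302  0.0513661 ]
```

View pics/s2.png

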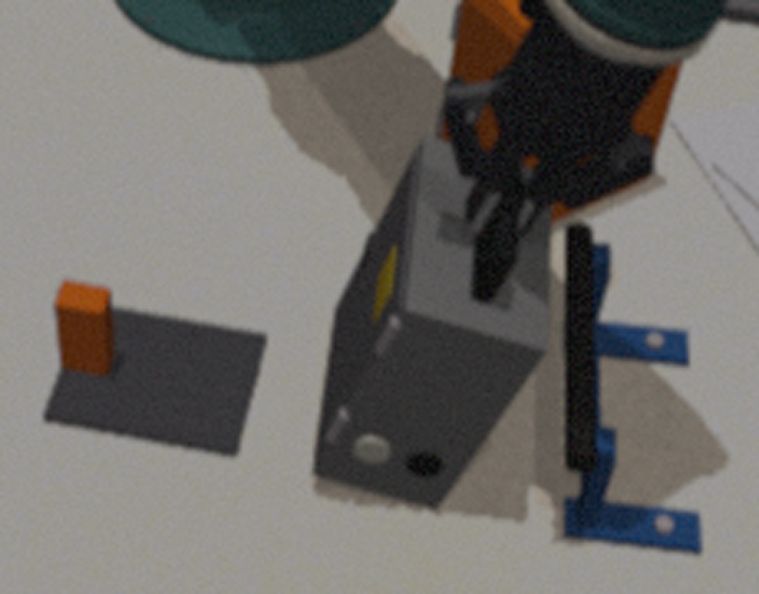

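```bash
python3 - <<'E'
from h import *
ob=[(n,np.array(l)/1000,p) for l,(n,p) in [((-45,-75,0),S(515,185)),((-45,-75,0),C(545,232)),((45,-75,0),S(670,118))]]
from scipy.optimize import least_squares
for k in ([0,1],[2]):
    f=lambda p:np.concatenate([(proj(ob[i][0],[p[0],p[1],0])[0]-ob[i][2]) for i in k])
    print(least_squares(f,[.4,.2]).x)
E
```

```text
[0.34104763 0.19311969]
[0.26687896 0.32104328]
```

```bash

python3 -m crank '[{"travel":[0,4.9,-1.0],"rotation":[1.4,0,0]},{"travel":[0,9.9,-2.0],"rotation":[2.8,0,0]},{"travel":[0,14.8,-2.8],"rotation":[4.2,0,0]},{"travel":[0,19.8,-3.4],"rotation":[5.6,0,0]},{"travel":[0,24.8,-4.0],"rotation":[7,0,0]}]'
python3 -m crank '[{"travel":[0,4.9,-1.0],"rotation":[1.4,0,0]},{"travel":[0,9.9,-2.0],"rotation":[2.8,0,0]},{"travel":[0,14.8,-2.8],"rotation":[4.2,0,0]},{"travel":[0,19.8,-3.4],"rotation":[5.6,0,0]},{"travel":[0,24.8,-4.0],"rotation":[7,0,0]}]'
python3 -m crank '[{"travel":[0,2.5,-0.5],"rotation":[0.7,0,0]},{"travel":[0,4.9,-1.0],"rotation":[1.4,0,0]},{"travel":[0,7.4,-1.5],"rotation":[2.1,0,0]},{"travel":[0,9.9,-2.0],"rotation":[2.8,0,0]},{"travel":[0,14.8,-2.8],"rotation":[4.2,0,0]}]'
python3 - <<'E'
from h import *
import cv2
s=ctrl.observe();print(s['joints'].round(2),s['contact_force'],s['wrist_torque'])
im=eyes.grab_frame('side');cv2.imwrite('pics/s3.png',cv2.resize(im[150:330,250:480,::-1],None,fx=3.3,fy=3.3,interpolation=cv2.INTER_CUBIC))
im=eyes.grab_frame('scene');cv2.imwrite('pics/c3.png',cv2.resize(im[180:380,250:490,::-1],None,fx=3,fy=3,interpolation=cv2.INTER_CUBIC))
E
```

```text
clock: 4.6
position: [0.5168, 0.1673, 0.2033]
tcp_rot: [-0.012, 0.067, 0.981, -0.183]
contact_force: [-1.2, 0.2, 4.4]
width: 0.0138
clock: 5.02
position: [0.5201, 0.1917, 0.198]
tcp_rot: [-0.016, 0.066, 0.968, -0.242]
contact_force: [1.3, 1.0, 4.0]
width: 0.0142
clock: 5.43
position: [0.5221, 0.2053, 0.1937]
tcp_rot: [-0.019, 0.066, 0.958, -0.277]
contact_force: [-1.0, 1.5, 2.6]
width: 0.0138
[-0.49  0.57 -0.21  1.6   0.48  1.45  0.57] [-0.98250572  1.46297568  2.64961845] [ 0.7618732  -0.09615778  0.03695176]
```

View pics/s3.png

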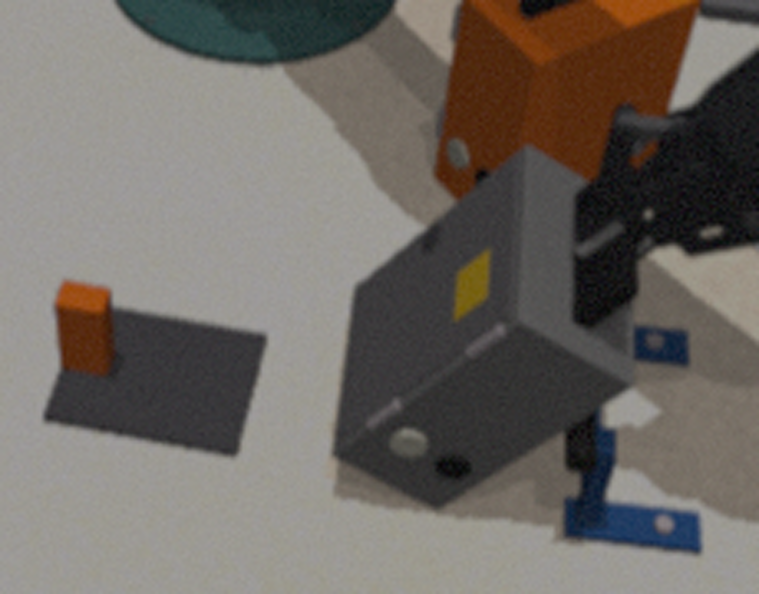

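View pics/c3.png

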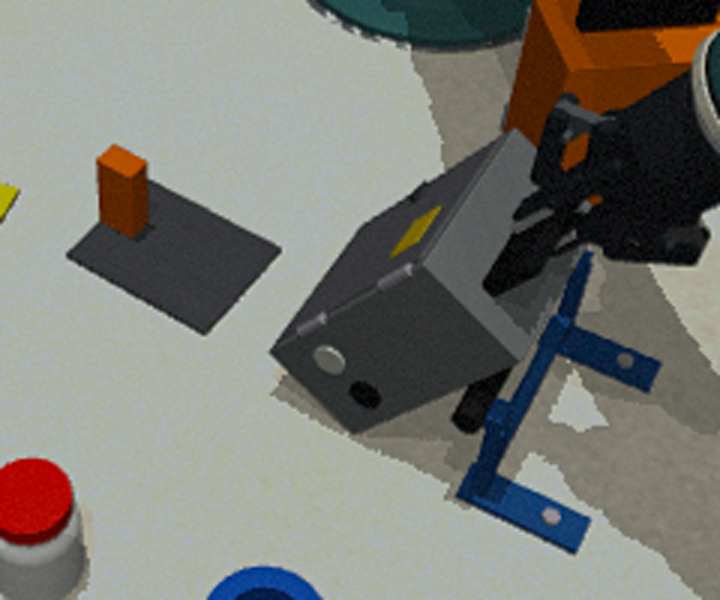

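```bash

python3 -m crank '[{"travel":[0,1.8,-0.4],"rotation":[0.5,0,0]},{"travel":[0,3.5,-0.7],"rotation":[1,0,0]},{"travel":[0,5.3,-1.1],"rotation":[1.5,0,0]},{"travel":[0,5.3,-1.1],"rotation":[1.5,0,0]},{"travel":[0,5.3,-1.1],"rotation":[1.5,0,0]}]'
python3 -c "
from h import *
s=ctrl.observe();print(s['contact_force'],s['wrist_torque']); Rt=Twt(s)[:3,:3];print(np.degrees(np.arccos(-Rt[2,2])))"
```

```text
clock: 5.95
position: [0.5227, 0.211, 0.1914]
tcp_rot: [-0.02, 0.065, 0.955, -0.29]
contact_force: [1.7, 1.8, 5.9]
width: 0.0138
[1.73217291 1.84135087 5.90492747] [ 0.05980898 -0.07542562  0.03838327]
33.79060334465853
```

```bash

python3 -m crank '[{"travel":[0,0.9,-0.2],"rotation":[0.25,0,0]},{"travel":[0,1.8,-0.4],"rotation":[0.5,0,0]},{"travel":[0,2.6,-0.5],"rotation":[0.75,0,0]},{"travel":[0,3.5,-0.7],"rotation":[1,0,0]},{"travel":[0,3.5,-0.7],"rotation":[1,0,0]}]'
python3 -c "
from h import *
s=ctrl.observe();print(s['contact_force'],s['wrist_torque']); Rt=Twt(s)[:3,:3];print(np.degrees(np.arccos(-Rt[2,2])))"
python3 -m crank '[{"travel":[0,0.9,-0.2],"rotation":[0.25,0,0]},{"travel":[0,1.8,-0.4],"rotation":[0.5,0,0]},{"travel":[0,2.6,-0.5],"rotation":[0.75,0,0]},{"travel":[0,3.5,-0.7],"rotation":[1,0,0]},{"travel":[0,3.5,-0.7],"rotation":[1,0,0]}]'
python3 -c "
from h import *
s=ctrl.observe();print(s['contact_force'],s['wrist_torque']); Rt=Twt(s)[:3,:3];print(np.degrees(np.arccos(-Rt[2,2])))"
```

```text
clock: 6.37
position: [0.5231, 0.2144, 0.19]
tcp_rot: [-0.02, 0.064, 0.952, -0.298]
contact_force: [0.7, 2.9, 6.1]
width: 0.0138
[0.69781801 2.93915278 6.12673045] [-0.0589758  -0.18051908  0.09849096]
34.79527898126054
clock: 6.78
position: [0.5235, 0.2167, 0.1886]
tcp_rot: [-0.021, 0.064, 0.949, -0.307]
contact_force: [0.2, -2.7, 6.1]
width: 0.0139
[ 0.2044441  -2.72564418  6.05546143] [-0.84489981  0.23170384  0.53471075]
35.89815596205714
```

Contact with the bar shows: the y-force and the torque both changed sign at about 35.5°. Next, open slightly and check that the box leans on its own.

```bash

python3 -m crank '[{"travel":[0,0,0],"rotation":[0,0,0]},{"travel":[0,0,0],"rotation":[0,0,0]},{"travel":[0,0,0],"rotation":[0,0,0]},{"travel":[0,0,0],"rotation":[0,0,0]},{"travel":[0,0,0],"rotation":[0,0,0]}]' 0.2
python3 - <<'E'
from h import *
import cv2
im=eyes.grab_frame('side');cv2.imwrite('pics/s4.png',cv2.resize(im[150:330,250:480,::-1],None,fx=3.3,fy=3.3,interpolation=cv2.INTER_CUBIC))
im=eyes.grab_frame('wrist');cv2.imwrite('pics/w4.png',im[:,:,::-1])
E
```

```text
clock: 7.2
position: [0.5234, 0.2169, 0.1887]
tcp_rot: [-0.021, 0.065, 0.95, -0.306]
contact_force: [-0.3, -0.2, 0.7]
width: 0.0337
```

View pics/s4.png

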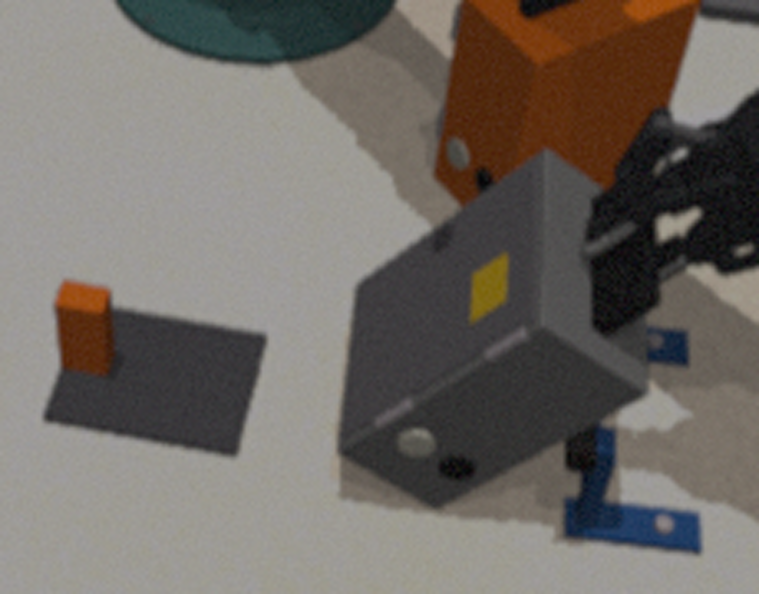

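View pics/w4.png

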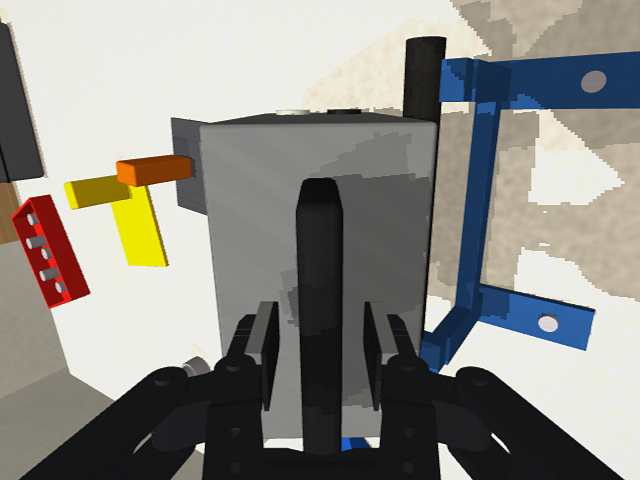

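The box leans on its own, with clear gaps on both sides of the handle. I'll back out along the tool and level the hand.

```bash

python3 -m crank '[{"travel":[0,0,-25],"rotation":[0,0,0]},{"travel":[0,0,-60],"rotation":[0,0,0]},{"travel":[0,0,-95],"rotation":[0,0,0]},{"travel":[0,-20,-110],"rotation":[-7,0,0]},{"travel":[0,-50,-120],"rotation":[-14,0,0]}]'
python3 -m crank '[{"travel":[0,-30,-10],"rotation":[-7,0,0]},{"travel":[0,-60,-20],"rotation":[-14,0,0]},{"travel":[0,-90,-30],"rotation":[-21.6,0,0]},{"travel":[0,-90,-30],"rotation":[-21.6,0,0]},{"travel":[0,-90,-30],"rotation":[-21.6,0,0]}]' -1
cat > mv.py <<'E'
# usage: mv.py x y z(mm TCP) : travel in tool axes from the measured pose
from h import *
import sys
s=ctrl.observe();T=Twt(s);d=np.array([float(a) for a in sys.argv[1:4]])/1000-T[:3,3]
print('travel',(T[:3,:3].T@d*1000).round(1)); x=T[:3,0]; print('pos',T[:3,3].round(4),'tilt',np.degrees(np.arccos(-T[2,2])).round(2),'yaw_x',np.degrees(np.arctan2(x[1],x[0])).round(2), 'zdir',T[:3,2].round(3)); print(s['joints'].round(2),s['contact_force'].round(1))
E
python3 mv.py 468.2 -118.2 200
python3 - <<'E'
from h import *
import cv2
im=eyes.grab_frame('side');cv2.imwrite('pics/s5.png',im[:,:,::-1])
E
```

```text
clock: 7.72
position: [0.5267, 0.2506, 0.3138]
tcp_rot: [-0.014, 0.063, 0.98, -0.186]
contact_force: [2.7, -0.3, 0.8]
width: 0.0341
clock: 8.13
position: [0.5184, 0.1705, 0.3788]
tcp_rot: [0.002, 0.071, 0.997, -0.0]
contact_force: [-0.4, 1.0, 0.2]
width: 0.0852
travel [   9.3 -292.9  178.8]
pos [0.5184 0.1705 0.3788] tilt 0.23 yaw_x 171.82 zdir [ 0.004 -0.001 -1.   ]
[-0.16  0.18 -0.25  1.6   0.05  1.36  1.01] [-0.4  1.   0.2]
```

View pics/s5.png

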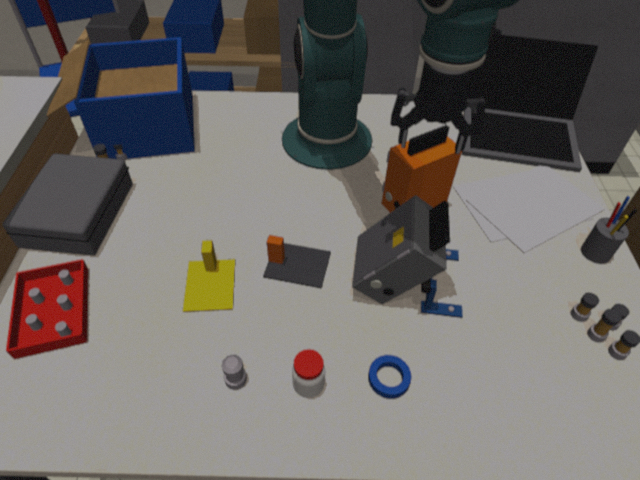

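```bash

python3 -m crank '[{"travel":[2,-38,0],"rotation":[0,0,7]},{"travel":[4,-76,5],"rotation":[0,0,14]},{"travel":[6,-114,20],"rotation":[0,0,21]},{"travel":[7,-152,40],"rotation":[0,0,28]},{"travel":[8,-190,60],"rotation":[0,0,35]}]'
python3 mv.py 468.2 -118.2 230
```

```text
clock: 8.6
position: [0.4838, -0.011, 0.3169]
tcp_rot: [-0.0, 0.366, 0.931, -0.001]
contact_force: [1.3, -1.2, -0.6]
width: 0.0855
travel [-61.6 -88.8  87.2]
pos [ 0.4838 -0.011   0.3169] tilt 0.16 yaw_x 137.04 zdir [-0.001 -0.002 -1.   ]
[ 0.02  0.09 -0.07  1.84  0.01  1.22  0.77] [ 1.3 -1.2 -0.6]
```

```bash

python3 -m crank '[{"travel":[-12,-18,15],"rotation":[0,0,7]},{"travel":[-24,-36,35],"rotation":[0,0,14]},{"travel":[-37,-54,55],"rotation":[0,0,21]},{"travel":[-50,-72,70],"rotation":[0,0,28]},{"travel":[-61.6,-88.8,87],"rotation":[0,0,35]}]'
python3 -m crank '[{"travel":[0,0,0],"rotation":[0,0,7]},{"travel":[0,0,0],"rotation":[0,0,14]},{"travel":[0,0,0],"rotation":[0,0,21]},{"travel":[0,0,0],"rotation":[0,0,23]},{"travel":[0,0,0],"rotation":[0,0,23]}]'
python3 mv.py 468.2 -118.2 230
cat > cap.py <<'E'
import sys
from h import *
import cv2,pickle
for a in sys.argv[1:]:
    n,f=a.split(':')
    if n=='wrist': pickle.dump(Twt(ctrl.observe()),open(f'pics/{f}.pkl','wb'))
    im=eyes.grab_frame(n)[:,:,::-1]; cv2.imwrite(f'pics/{f}_full.png',im)
    if n=='side': im=cv2.resize(im[150:330,250:480],None,fx=3.3,fy=3.3,interpolation=cv2.INTER_CUBIC)
    if n=='scene': im=cv2.resize(im[180:380,250:490],None,fx=3,fy=3,interpolation=cv2.INTER_CUBIC)
    cv2.imwrite(f'pics/{f}.png',im)
E
python3 cap.py wrist:w6 side:s6 scene:c6
```

```text
clock: 9.02
position: [0.4691, -0.1177, 0.2297]
tcp_rot: [-0.0, 0.629, 0.777, -0.002]
contact_force: [0.7, -0.0, 1.0]
width: 0.0855
clock: 9.43
position: [0.4694, -0.1165, 0.2304]
tcp_rot: [-0.0, 0.77, 0.638, -0.002]
contact_force: [0.4, -0.2, 0.2]
width: 0.0857
travel [-1.9 -0.8  0.4]
pos [ 0.4694 -0.1165  0.2304] tilt 0.2 yaw_x 79.27 zdir [-0.003 -0.002 -1.   ]
[ 0.09  0.16  0.1   1.96 -0.02  1.02  0.01] [ 0.4 -0.2  0.2]
```

View pics/w6.png

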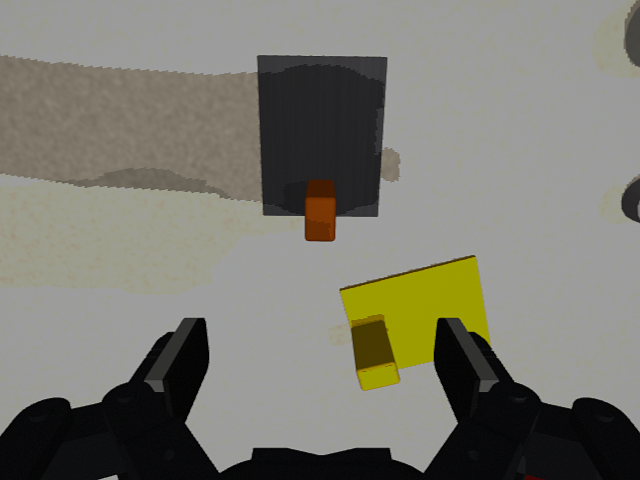

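View pics/s6.png

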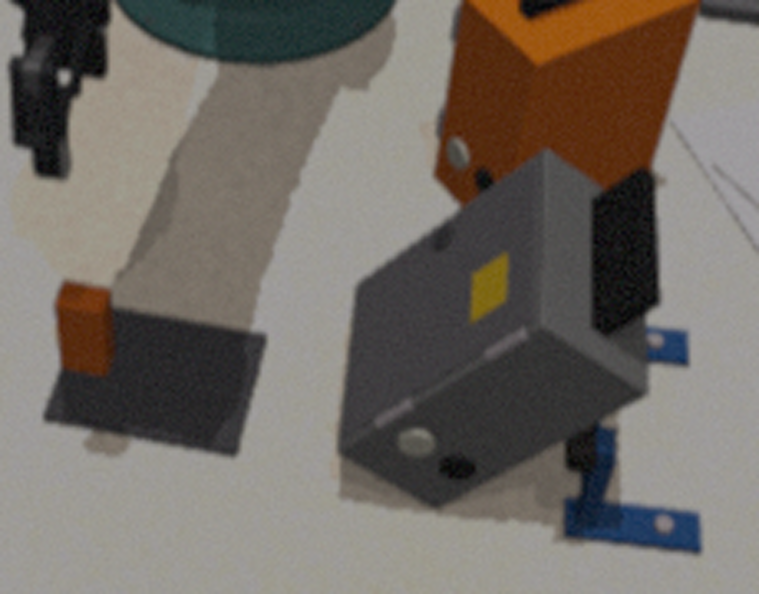

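View pics/c6.png

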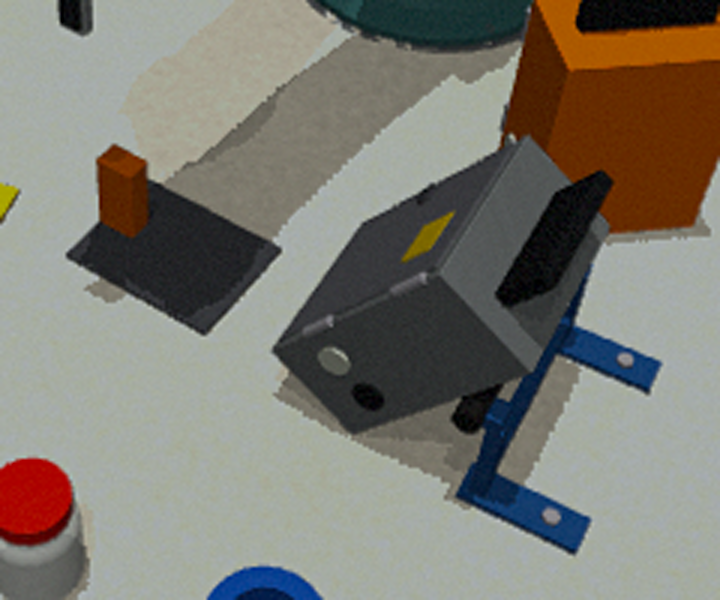

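```bash
cat > f2.py <<'E'
from h import *
import pickle
def S(x,y): return ("side",np.array([x/3.3+250,y/3.3+150]))
def C(x,y): return ("scene",np.array([x/3+250,y/3+180]))
def O(l,v): return (v[0],np.array(l)/1000,v[1])
wristcam('w6',pickle.load(open('pics/w6.pkl','rb')))
def W(x,y): return ('w6',np.array([x,y],float))
def tilt(p,l): # p heel x,y,yaw,theta ; l in box frame
    l=np.array(l,float)-[.045,0,0]; c,s=np.cos(p[3]),np.sin(p[3])
    q=np.array([c*l[0]+s*l[2],l[1],-s*l[0]+c*l[2]]); return pose(p[:3],[q])
def fitbox(box,p0=(.51,.137,1.43,.62)):
    r=lambda p:np.concatenate([proj(n,tilt(p,l))[0]-px for n,l,px in box])
    s=least_squares(r,p0,loss='soft_l1'); x=s.x
    print('heel',(x[:2]*1000).round(1),'yaw',np.degrees(x[2]).round(2),'tilt',np.degrees(x[3]).round(2)); print(r(x).reshape(-1,2).round(1).tolist()); return x
if __name__=='__main__':
    fitbox([O(l,v) for l,v in [((-45,-75,190),S(543,330)),((45,-75,190),S(645,393)),((-45,75,190),S(547,150)),((-45,-75,0),S(341,455)),((45,-75,0),S(438,507)),((-45,75,0),S(357,287)),
     ((-45,-75,190),C(438,268)),((45,-75,190),C(530,372)),((-45,75,190),C(525,137)),((45,75,190),C(609,225)),((-45,-75,0),C(275,350)),((45,-75,0),C(354,433)),((-45,75,0),C(365,222))]])
    bl=[O((70,-55,6),S(236,456)),O((70,55,6),S(266,335)),O((-70,-55,6),S(45,418)),O((-70,12,80),S(64,281)),O((-34,12,80),S(109,287)),
     O((70,-55,6),C(204,333)),O((70,55,6),C(281,249)),O((-70,-55,6),C(67,256)),
     O((70,55,6),W(258,56)),O((70,-55,6),W(387,57)),O((-70,55,6),W(263,215)),O((-70,-55,6),W(378,216))]
    x,r=fit(bl,(.48,-.07,1.38)); print('blade',(x[:2]*1000).round(1),np.degrees(x[2]).round(2)); print(r.round(1).tolist()); print('grip',pose(x,[[-.052,0,0]]))
E
python3 f2.py
```

```text
heel [512.1 137.7] yaw 82.33 tilt 35.17
[[-0.9, -2.2], [1.4, -0.0], [-0.5, -1.6], [-1.8, -0.8], [0.1, 1.2], [-0.0, -1.3], [-0.5, 1.1], [0.6, 0.3], [1.1, -1.6], [1.6, 0.3], [-1.6, 0.4], [-0.1, 1.4], [-0.5, 0.8]]
blade [478.2 -68.3] 78.57
[[-0.3, -1.1], [0.1, -0.8], [-1.3, -0.7], [-1.0, -1.3], [0.5, -0.5], [0.0, -0.5], [0.0, -0.7], [-0.9, -1.2], [-0.7, -1.6], [1.6, -1.0], [0.3, 0.3], [0.7, 0.7]]
grip [[ 0.46787857 -0.11923067  0.        ]]
```

```bash
python3 mv.py 467.9 -119 40
```

```text
travel [ -1.6  -0.8 190.8]
pos [ 0.4693 -0.1172  0.2308] tilt 0.14 yaw_x 79.42 zdir [-0.002 -0.002 -1.   ]
[ 0.09  0.16  0.1   1.96 -0.02  1.02  0.01] [0.3 0.2 0.7]
```

```bash

python3 -m crank '[{"travel":[-1.5,-1.0,40],"rotation":[0,0,0.7]},{"travel":[-1.5,-1.0,80],"rotation":[0,0,0.7]},{"travel":[-1.5,-1.0,120],"rotation":[0,0,0.7]},{"travel":[-1.5,-1.0,155],"rotation":[0,0,0.7]},{"travel":[-1.5,-1.0,190],"rotation":[0,0,0.7]}]'
python3 -m crank '[{"travel":[0,0,0],"rotation":[0,0,0]},{"travel":[0,0,0],"rotation":[0,0,0]},{"travel":[0,0,0],"rotation":[0,0,0]},{"travel":[0,0,0],"rotation":[0,0,0]},{"travel":[0,0,0],"rotation":[0,0,0]}]' 1 30
python3 -m crank '[{"travel":[0,0,0],"rotation":[0,0,0]},{"travel":[0,0,0],"rotation":[0,0,0]},{"travel":[0,0,0],"rotation":[0,0,0]},{"travel":[0,0,0],"rotation":[0,0,0]},{"travel":[0,0,0],"rotation":[0,0,0]}]'
python3 mv.py 467.9 -119 40
python3 cap.py wrist:w7 side:s7
```

```text
clock: 10.0
position: [0.4676, -0.1192, 0.0395]
tcp_rot: [0.0, 0.774, 0.634, -0.001]
contact_force: [1.8, -0.4, -0.8]
width: 0.0854
clock: 10.42
position: [0.469, -0.1199, 0.0432]
tcp_rot: [0.002, 0.774, 0.633, 0.0]
contact_force: [-3.7, -0.5, 2.0]
width: 0.0258
clock: 10.83
position: [0.469, -0.1199, 0.0433]
tcp_rot: [0.002, 0.774, 0.633, 0.0]
contact_force: [-2.9, 0.5, 15.5]
width: 0.0237
travel [ 0.6 -1.3  3.2]
pos [ 0.469  -0.1199  0.0433] tilt 0.2 yaw_x 78.54 zdir [ 0.003 -0.002 -1.   ]
[ 0.12  0.45  0.08  2.1  -0.06  0.59  0.04] [-2.9  0.5 15.5]
```

View pics/w7.png

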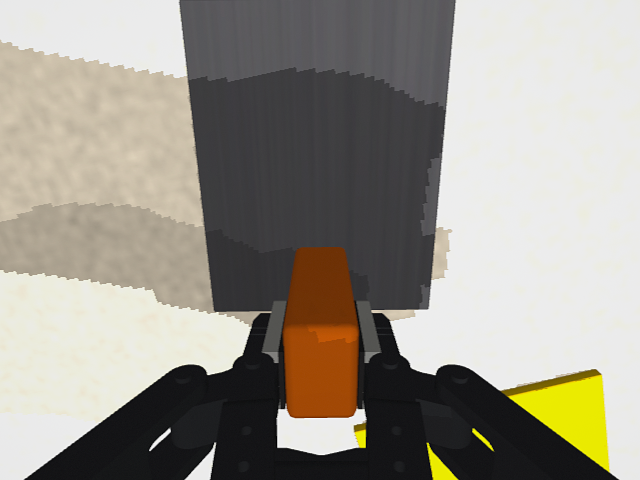

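View pics/s7.png

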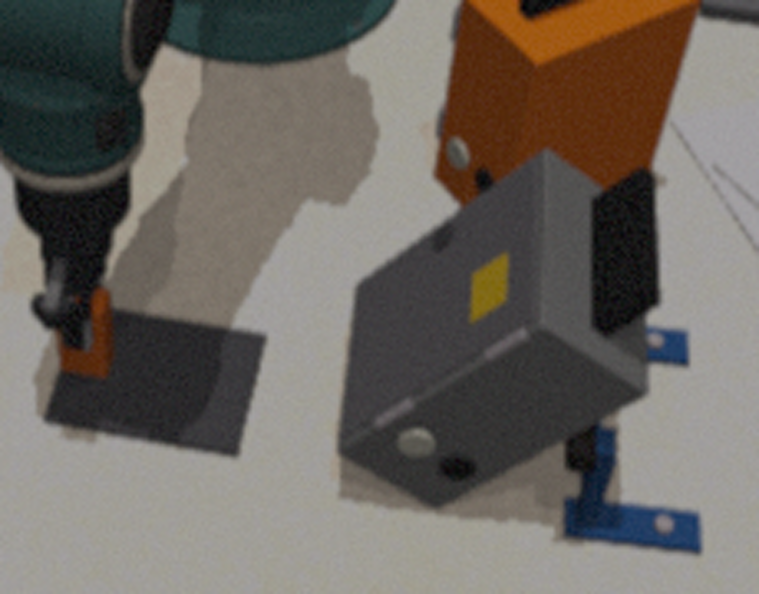

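```bash

python3 -m crank '[{"travel":[12,0.9,0],"rotation":[0,0,-0.8]},{"travel":[25,1.8,0],"rotation":[0,0,-1.6]},{"travel":[38,2.6,0],"rotation":[0,0,-2.4]},{"travel":[51,3.5,0],"rotation":[0,0,-3.2]},{"travel":[63,4.3,0],"rotation":[0,0,-3.8]}]'
python3 -m crank '[{"travel":[8,0,0],"rotation":[0,0,0]},{"travel":[16,0,0],"rotation":[0,0,0]},{"travel":[24,0,0],"rotation":[0,0,0]},{"travel":[32,0,0],"rotation":[0,0,0]},{"travel":[40,0,0],"rotation":[0,0,0]}]'
python3 mv.py 493.7 0.4 43.3
python3 cap.py wrist:w8 side:s8 scene:c8
```

```text
clock: 11.35
position: [0.4861, -0.0594, 0.0433]
tcp_rot: [0.002, 0.753, 0.658, 0.0]
contact_force: [-1.8, -7.8, 15.4]
width: 0.0236
clock: 11.77
position: [0.4915, -0.0201, 0.0432]
tcp_rot: [0.002, 0.753, 0.658, 0.0]
contact_force: [-1.3, -10.7, 15.9]
width: 0.0239
travel [20.7 -0.6 -0.1]
pos [ 0.4915 -0.0201  0.0432] tilt 0.25 yaw_x 82.23 zdir [ 0.003 -0.003 -1.   ]
[-0.07  0.46  0.06  2.08 -0.04  0.6  -0.12] [ -1.3 -10.7  15.9]
```

View pics/w8.png

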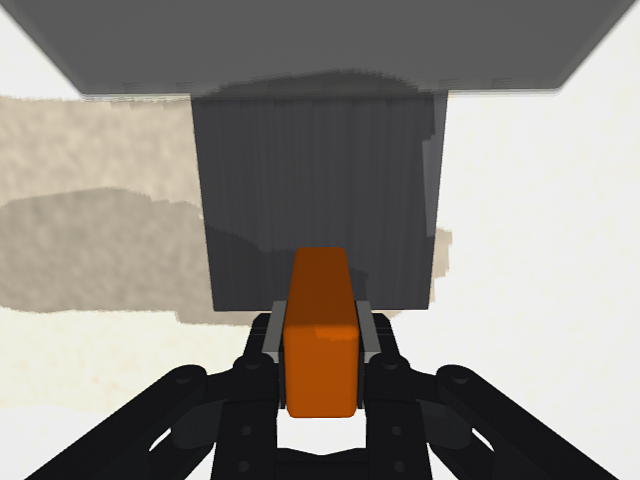

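View pics/s8.png

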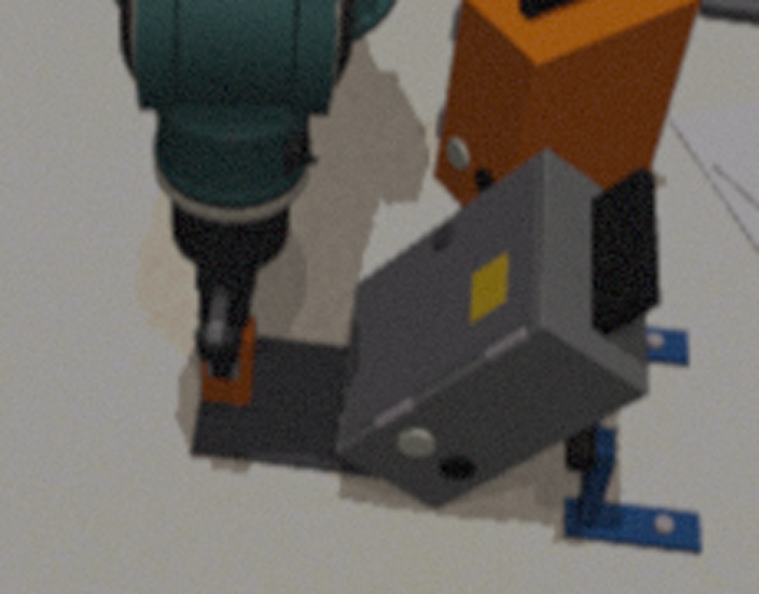

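View pics/c8.png

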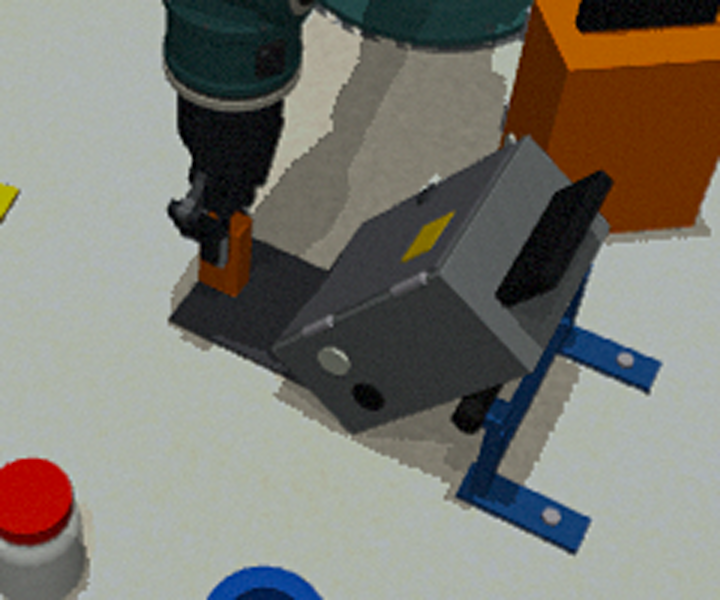

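Wrist view: the box's front edge spans columns 82–561 (centre 321) and the blade spans 190–448 (centre 319). The two are parallel, so it is square and central. Last 20 mm.

```bash

python3 -m crank '[{"travel":[5,0,0],"rotation":[0,0,0]},{"travel":[10,0,0],"rotation":[0,0,0]},{"travel":[15,0,0],"rotation":[0,0,0]},{"travel":[20.5,0,0],"rotation":[0,0,0]},{"travel":[20.5,0,0],"rotation":[0,0,0]}]'
python3 mv.py 493.7 0.4 43.3
python3 cap.py wrist:w9 side:s9 scene:c9
```

```text
clock: 12.33
position: [0.4944, 0.0012, 0.0432]
tcp_rot: [0.002, 0.753, 0.658, 0.001]
contact_force: [-0.3, -0.1, 15.7]
width: 0.0237
travel [-0.8 -0.6 -0.1]
pos [0.4944 0.0012 0.0432] tilt 0.24 yaw_x 82.3 zdir [ 0.004 -0.002 -1.   ]
[-0.11  0.47  0.06  2.07 -0.04  0.6  -0.16] [-0.3 -0.1 15.7]
```

View pics/s9.png

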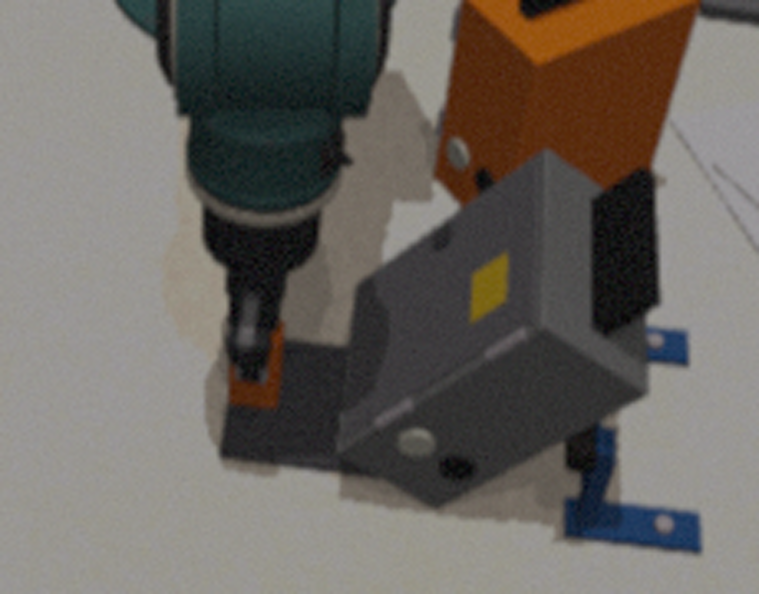

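View pics/w9.png

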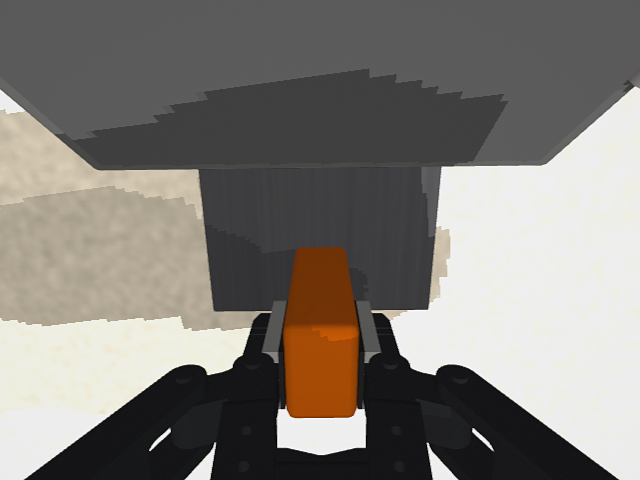

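```bash
python3 - <<'E'
from h import *
import pickle
T=pickle.load(open('pics/w9.pkl','rb')); c=eyes.camera_info('wrist'); f=240/np.tan(np.radians(c['fov_y']/2))
K=lambda u,v:np.array([(u-c['cx'])/f,(v-c['cy'])/f,1])
a,b=K(98,169),K(545,164); s=.150/np.linalg.norm(b-a)
for p in (a*s,b*s,(a+b)/2*s):
    t=c['T_tool_cam']@np.r_[p,1]; print('tool',(t[:3]*1000).round(1),'world',((T@t)[:3]*1000).round(1))
# ray at assumed z=.0518
m=(a+b)/2; o=T@c['T_tool_cam']@[0,0,0,1]; d=(T@c['T_tool_cam'])[:3,:3]@m; k=(.0518-o[2])/d[2]; print((o[:3]+k*d)*1000)
# blade back corners z=.006
for u,v in ((213,311),(429,309)):
    d=(T@c['T_tool_cam'])[:3,:3]@K(u,v); k=(.006-o[2])/d[2]; w=o[:3]+k*d; print('bladeback',w*1000, (T[:3,:3].T@(w-T[:3,3]))*1000)
E
```

```text
tool [ 62.  -75.3  -7.9] world [428.   72.7  50.8]
tool [63.5 74.7 -7.2] world [576.9  54.1  50.7]
tool [62.7 -0.3 -7.6] world [502.5  63.4  50.7]
[502.47673485  63.56040671  51.8       ]
bladeback [437.40841263  -8.47726358   6.        ] [-17.13259773 -55.32378935  37.05739497]
bladeback [546.04770075 -22.27829028   6.        ] [-16.25000684  54.1842361   37.47769889]
```

The front-edge depth gives the tip at 13 mm short of the heel, which is 32 mm past mid-base. Lateral error is under 1 mm. I'll release the grip and rise.

```bash

python3 -m crank '[{"travel":[0,0,0],"rotation":[0,0,0]},{"travel":[0,0,0],"rotation":[0,0,0]},{"travel":[0,0,0],"rotation":[0,0,0]},{"travel":[0,0,0],"rotation":[0,0,0]},{"travel":[0,0,0],"rotation":[0,0,0]}]' -1 20
python3 -m crank '[{"travel":[0,0,-20],"rotation":[0,0,0]},{"travel":[0,0,-60],"rotation":[0,0,0]},{"travel":[0,0,-100],"rotation":[0,0,0]},{"travel":[0,0,-140],"rotation":[0,0,0]},{"travel":[0,0,-180],"rotation":[0,0,-7]}]'
python3 -m crank '[{"travel":[0,0,-40],"rotation":[0,0,-7]},{"travel":[10,0,-80],"rotation":[0,0,-14]},{"travel":[40,0,-100],"rotation":[0,0,-21]},{"travel":[75,0,-110],"rotation":[0,0,-28]},{"travel":[110,0,-110],"rotation":[0,0,-35]}]'
python3 mv.py 525 240 340
```

```text
clock: 12.9
position: [0.4927, 0.0011, 0.0412]
tcp_rot: [0.001, 0.753, 0.658, -0.001]
contact_force: [-0.1, 0.3, 0.5]
width: 0.0822
clock: 13.32
position: [0.4922, 0.0014, 0.2231]
tcp_rot: [0.001, 0.712, 0.702, -0.001]
contact_force: [0.6, 1.2, -0.6]
width: 0.0857
clock: 13.73
position: [0.4947, 0.1128, 0.3339]
tcp_rot: [0.002, 0.465, 0.885, 0.001]
contact_force: [1.4, -0.3, 0.0]
width: 0.0852
travel [87.6 97.1 -6.1]
pos [0.4947 0.1128 0.3339] tilt 0.23 yaw_x 124.56 zdir [ 0.004 -0.001 -1.   ]
[-0.21  0.12 -0.08  1.77  0.01  1.25  0.31] [ 1.4 -0.3  0. ]
```

```bash

python3 -m crank '[{"travel":[18,20,-1],"rotation":[0,0,-7]},{"travel":[36,40,-3],"rotation":[0,0,-14]},{"travel":[54,60,-5],"rotation":[0,0,-21]},{"travel":[72,80,-6],"rotation":[0,0,-28]},{"travel":[87,97,-6],"rotation":[0,0,-35]}]'
python3 -m crank '[{"travel":[0,0,0],"rotation":[0,0,-6.5]},{"travel":[0,0,0],"rotation":[0,0,-12.8]},{"travel":[0,0,0],"rotation":[0,0,-12.8]},{"travel":[0,0,0],"rotation":[0,0,-12.8]},{"travel":[0,0,0],"rotation":[0,0,-12.8]}]'
python3 mv.py 531.8 279.4 290
python3 cap.py side:s10 scene:c10
```

```text
clock: 14.15
position: [0.5252, 0.2401, 0.3368]
tcp_rot: [-0.0, 0.176, 0.984, -0.001]
contact_force: [-0.0, 0.4, -0.1]
width: 0.0858
clock: 14.57
position: [0.5253, 0.2378, 0.3367]
tcp_rot: [-0.0, 0.071, 0.997, -0.001]
contact_force: [0.5, -0.5, 0.1]
width: 0.0858
travel [-0.6 42.2 46.6]
pos [0.5253 0.2378 0.3367] tilt 0.11 yaw_x 171.84 zdir [-0.    -0.002 -1.   ]
[-0.29  0.26 -0.24  1.59  0.06  1.3   0.89] [ 0.5 -0.5  0.1]
```

View pics/s10.png

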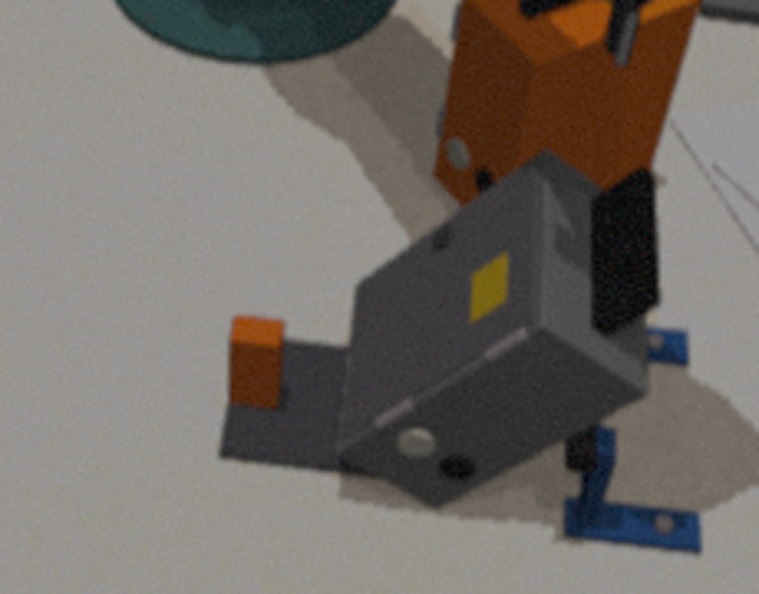

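View pics/c10.png

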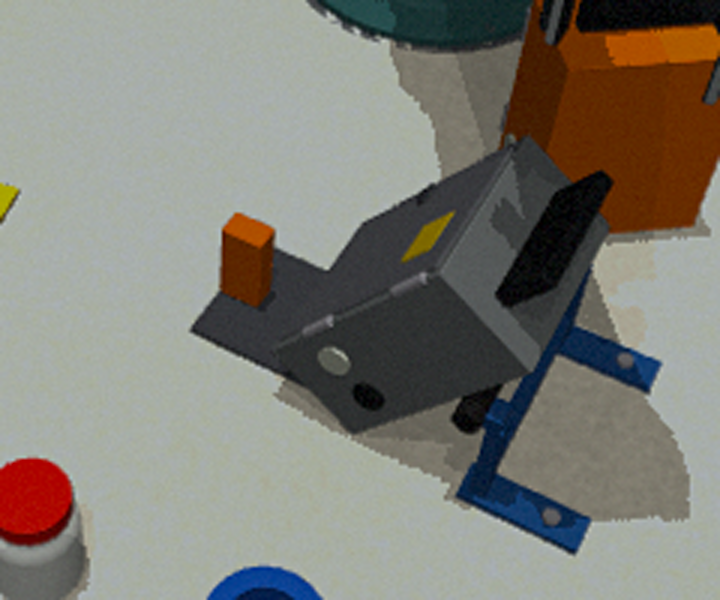

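```bash

python3 -m crank '[{"travel":[0,9,5],"rotation":[7,0,0]},{"travel":[0,18,12],"rotation":[14,0,0]},{"travel":[0,27,22],"rotation":[21,0,0]},{"travel":[0,36,34],"rotation":[28,0,0]},{"travel":[0,42,46],"rotation":[35,0,0]}]'
python3 -m crank '[{"travel":[0,0,0],"rotation":[0.4,0,-0.5]},{"travel":[0,0,0],"rotation":[0.4,0,-0.5]},{"travel":[0,0,0],"rotation":[0.4,0,-0.5]},{"travel":[0,0,0],"rotation":[0.4,0,-0.5]},{"travel":[0,0,0],"rotation":[0.4,0,-0.5]}]'
python3 mv.py 523.4 216.9 188.7
python3 cap.py wrist:w11
python3 - <<'E'
# handle target from box fit: heel (512.1,137.7) yaw 82.33 tilt 35.17, box point (0,0,200.5)
import sys; sys.argv=['x']
from f2 import *
print((tilt((.5121,.1377,np.radians(82.33),np.radians(35.2)),(0,0,.2005))*1000).round(1))
E
```

```text
clock: 15.08
position: [0.5311, 0.281, 0.291]
tcp_rot: [-0.019, 0.067, 0.95, -0.303]
contact_force: [0.0, -1.1, 0.5]
width: 0.0857
clock: 15.5
position: [0.5316, 0.2787, 0.2923]
tcp_rot: [-0.021, 0.063, 0.951, -0.303]
contact_force: [0.2, 0.3, 0.3]
width: 0.0857
travel [ -0.3   9.1 120.5]
pos [0.5316 0.2787 0.2923] tilt 35.36 yaw_x 172.38 zdir [-0.079 -0.573 -0.816]
[-0.61  0.59 -0.19  1.34  0.47  1.73  0.6 ] [0.2 0.3 0.3]
[[522.6 215.8 189.8]]
```

View pics/w11.png

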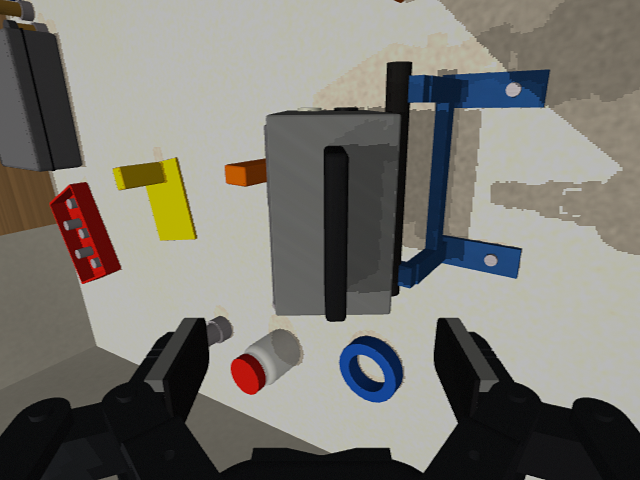

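```bash

python3 -m crank '[{"travel":[0,8.5,20],"rotation":[0,0,0]},{"travel":[0,8.5,45],"rotation":[0,0,0]},{"travel":[0,8.5,70],"rotation":[0,0,0]},{"travel":[0,8.5,95],"rotation":[0,0,0]},{"travel":[0,8.5,119],"rotation":[0,0,0]}]'
python3 -m crank '[{"travel":[0,0,0],"rotation":[0,0,0]},{"travel":[0,0,0],"rotation":[0,0,0]},{"travel":[0,0,0],"rotation":[0,0,0]},{"travel":[0,0,0],"rotation":[0,0,0]},{"travel":[0,0,0],"rotation":[0,0,0]}]' 0.3 20
python3 mv.py 523 216.4 189.3
python3 cap.py wrist:w12
```

```text
clock: 15.97
position: [0.5225, 0.2168, 0.1888]
tcp_rot: [-0.022, 0.062, 0.951, -0.303]
contact_force: [0.9, 0.4, -1.6]
width: 0.0853
clock: 16.38
position: [0.5227, 0.2189, 0.1897]
tcp_rot: [-0.022, 0.061, 0.951, -0.303]
contact_force: [-0.1, -0.5, -0.5]
width: 0.0299
travel [-0.6 -1.8  1.7]
pos [0.5227 0.2189 0.1897] tilt 35.42 yaw_x 172.54 zdir [-0.079 -0.574 -0.815]
[-0.55  0.61 -0.18  1.56  0.49  1.5   0.56] [-0.1 -0.5 -0.5]
```

View pics/w12.png

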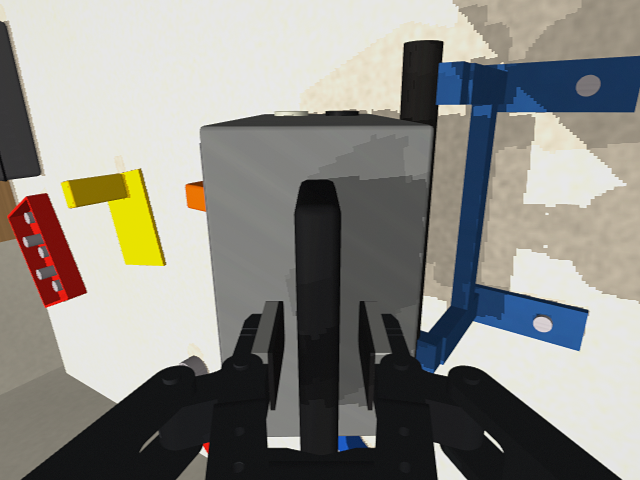

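```bash

python3 -m crank '[{"travel":[0,-1.5,0],"rotation":[0,0,0]},{"travel":[0,-1.5,0],"rotation":[0,0,0]},{"travel":[0,-1.5,0],"rotation":[0,0,0]},{"travel":[0,-1.5,0],"rotation":[0,0,0]},{"travel":[0,-1.5,0],"rotation":[0,0,0]}]' 1 20
python3 -m crank '[{"travel":[0,0,0],"rotation":[0,0,0]},{"travel":[0,0,0],"rotation":[0,0,0]},{"travel":[0,0,0],"rotation":[0,0,0]},{"travel":[0,0,0],"rotation":[0,0,0]},{"travel":[0,0,0],"rotation":[0,0,0]}]'
python3 mv.py 523 216.4 189.3; python3 -c "
from h import *
print(ctrl.observe()['wrist_torque'])"
```

```text
clock: 16.85
position: [0.5223, 0.217, 0.19]
tcp_rot: [-0.022, 0.061, 0.95, -0.304]
contact_force: [-0.0, 1.4, 4.8]
width: 0.0136
clock: 17.27
position: [0.5223, 0.217, 0.19]
tcp_rot: [-0.022, 0.061, 0.95, -0.304]
contact_force: [-0.1, 0.9, 6.3]
width: 0.0137
travel [-0.8 -0.   0.8]
pos [0.5223 0.217  0.19  ] tilt 35.5 yaw_x 172.51 zdir [-0.08  -0.575 -0.814]
[-0.55  0.61 -0.18  1.56  0.49  1.5   0.56] [-0.1  0.9  6.3]
[-0.40055642  0.20332352  0.00691866]
```

```bash

python3 -m crank '[{"travel":[0,-3.5,0.8],"rotation":[-1,0,0]},{"travel":[0,-7.0,1.7],"rotation":[-2,0,0]},{"travel":[0,-10.5,2.6],"rotation":[-3,0,0]},{"travel":[0,-13.9,3.6],"rotation":[-4,0,0]},{"travel":[0,-17.4,4.7],"rotation":[-5,0,0]}]'
python3 -m crank '[{"travel":[0,-3.5,0.8],"rotation":[-1,0,0]},{"travel":[0,-7.0,1.7],"rotation":[-2,0,0]},{"travel":[0,-10.5,2.6],"rotation":[-3,0,0]},{"travel":[0,-13.9,3.6],"rotation":[-4,0,0]},{"travel":[0,-17.4,4.7],"rotation":[-5,0,0]}]'
python3 -c "
from h import *
s=ctrl.observe();print(s['contact_force'],s['wrist_torque'])"
python3 cap.py wrist:w13 side:s13 scene:c13
```

```text
clock: 17.68
position: [0.5202, 0.2001, 0.1965]
tcp_rot: [-0.019, 0.062, 0.963, -0.262]
contact_force: [-0.7, 0.7, 8.3]
width: 0.0136
clock: 18.1
position: [0.5181, 0.1829, 0.2015]
tcp_rot: [-0.016, 0.063, 0.973, -0.22]
contact_force: [0.4, 1.2, 11.5]
width: 0.0139
[ 0.4402986   1.24826285 11.54348399] [-7.57135004e-01  3.33580583e-01 -7.40740821e-05]
```

View pics/s13.png

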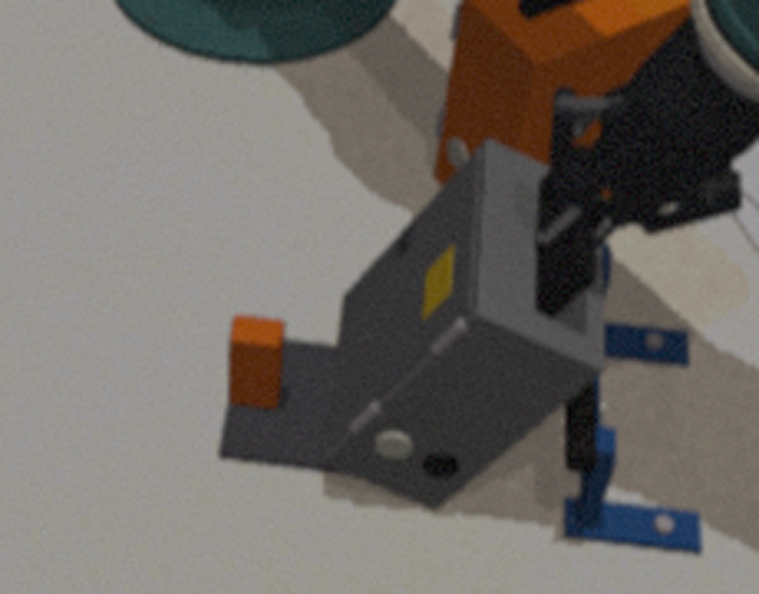

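View pics/c13.png

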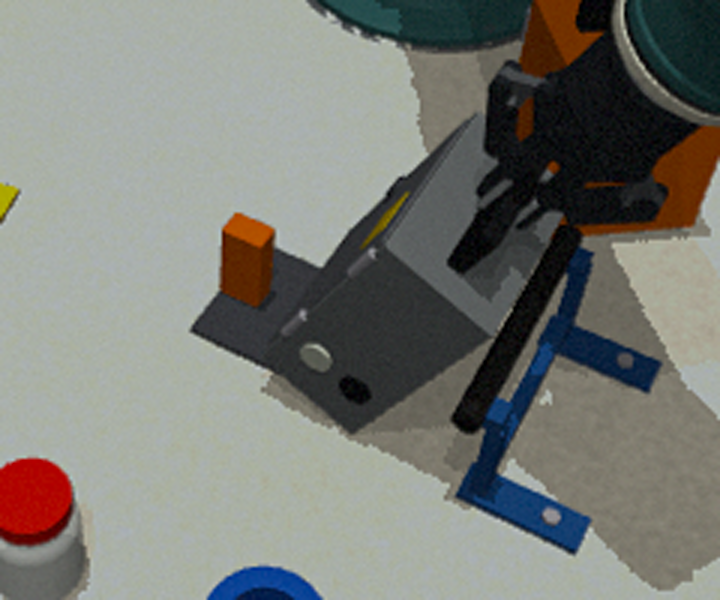

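```bash

python3 -m crank '[{"travel":[0,-3.5,0.3],"rotation":[-1,0,0]},{"travel":[0,-7.0,0.9],"rotation":[-2,0,0]},{"travel":[0,-10.5,1.5],"rotation":[-3,0,0]},{"travel":[0,-13.9,2.2],"rotation":[-4,0,0]},{"travel":[0,-17.4,3.0],"rotation":[-5,0,0]}]'
python3 -c "
from h import *
s=ctrl.observe();print(s['contact_force'],s['wrist_torque'])"
python3 -m crank '[{"travel":[0,-3.5,0.6],"rotation":[-1,0,0]},{"travel":[0,-7.0,1.2],"rotation":[-2,0,0]},{"travel":[0,-10.5,1.9],"rotation":[-3,0,0]},{"travel":[0,-13.9,2.6],"rotation":[-4,0,0]},{"travel":[0,-17.4,3.4],"rotation":[-5,0,0]}]'
python3 -c "
from h import *
s=ctrl.observe();print(s['contact_force'],s['wrist_torque'])"
python3 cap.py side:s14 scene:c14
```

```text
clock: 18.67
position: [0.5159, 0.1659, 0.206]
tcp_rot: [-0.014, 0.064, 0.982, -0.177]
contact_force: [0.2, -0.7, 5.0]
width: 0.0138
[ 0.22654487 -0.69007788  4.99896047] [-0.4816601   0.07090948  0.13863847]
clock: 19.08
position: [0.5137, 0.1484, 0.209]
tcp_rot: [-0.011, 0.064, 0.989, -0.134]
contact_force: [0.9, -0.8, 7.4]
width: 0.0137
[ 0.92341596 -0.77808239  7.42482919] [-0.64304492  0.07827955  0.06131272]
```

View pics/s14.png

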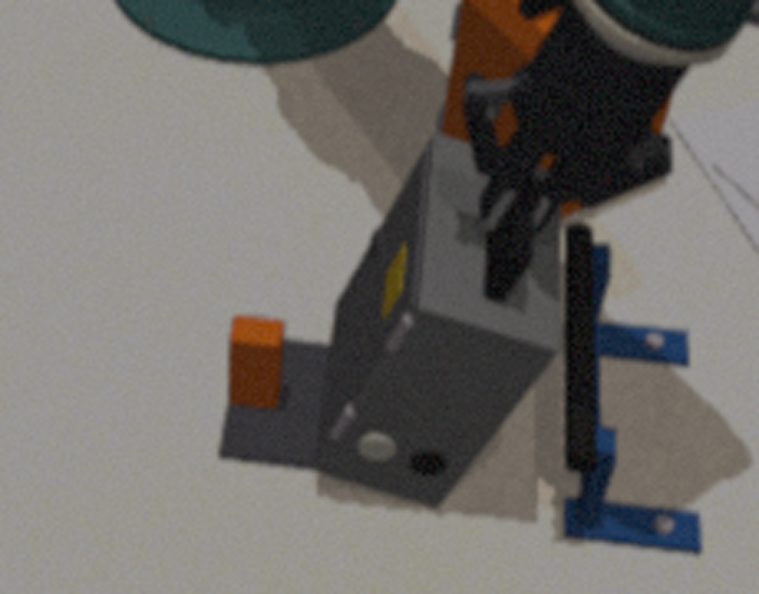

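View pics/c14.png

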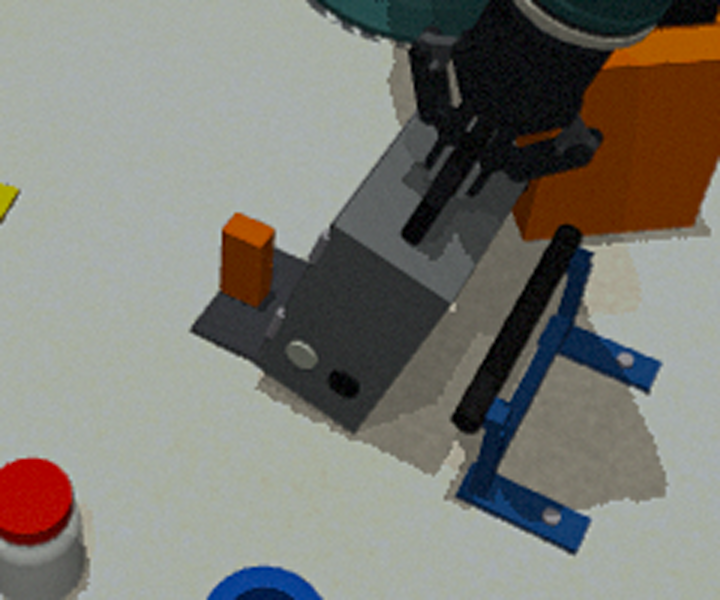

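```bash

python3 -m crank '[{"travel":[0,-3.5,0.6],"rotation":[-1,0,0]},{"travel":[0,-7.0,1.2],"rotation":[-2,0,0]},{"travel":[0,-10.5,1.8],"rotation":[-3,0,0]},{"travel":[0,-13.9,2.5],"rotation":[-4,0,0]},{"travel":[0,-17.4,3.2],"rotation":[-5,0,0]}]'
python3 -m crank '[{"travel":[0,-3.5,0.6],"rotation":[-1,0,0]},{"travel":[0,-7.0,1.2],"rotation":[-2,0,0]},{"travel":[0,-10.5,1.8],"rotation":[-3,0,0]},{"travel":[0,-13.9,2.5],"rotation":[-4,0,0]},{"travel":[0,-17.4,3.2],"rotation":[-5,0,0]}]'
python3 mv.py 505 90 206; python3 -c "
from h import *
s=ctrl.observe();print(s['contact_force'],s['wrist_torque'])"
python3 cap.py side:s15 scene:c15
```

```text
clock: 19.6
position: [0.5114, 0.1309, 0.2105]
tcp_rot: [-0.008, 0.065, 0.994, -0.091]
contact_force: [0.5, -1.8, 5.5]
width: 0.0135
clock: 20.02
position: [0.5091, 0.1132, 0.2104]
tcp_rot: [-0.005, 0.065, 0.997, -0.047]
contact_force: [0.1, -2.5, 3.3]
width: 0.0135
travel [  1.  -23.    6.6]
pos [0.5091 0.1132 0.2104] tilt 5.47 yaw_x 172.49 zdir [-0.017 -0.094 -0.995]
[-0.14  0.29 -0.22  1.86  0.17  1.06  1.  ] [ 0.1 -2.5  3.3]
[ 0.07939652 -2.53604273  3.33446404] [-0.7886375   0.04083296 -0.00812178]
```

View pics/s15.png

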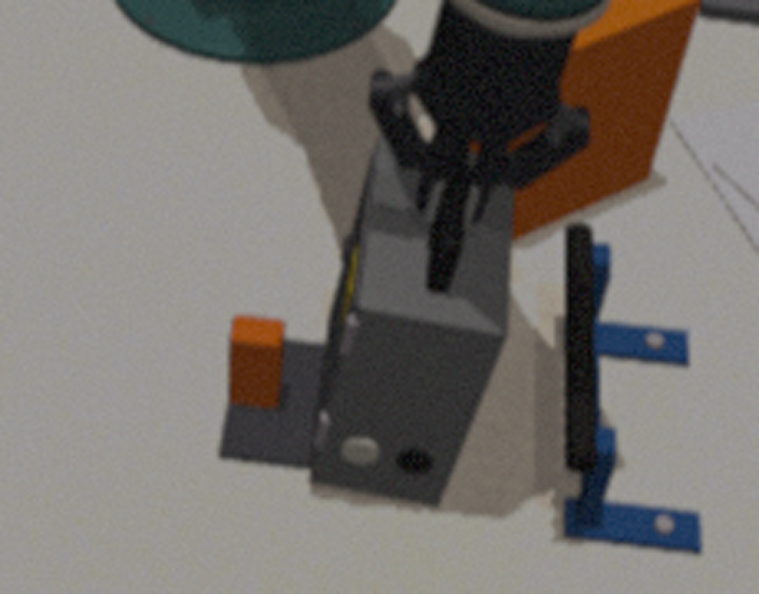

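View pics/c15.png

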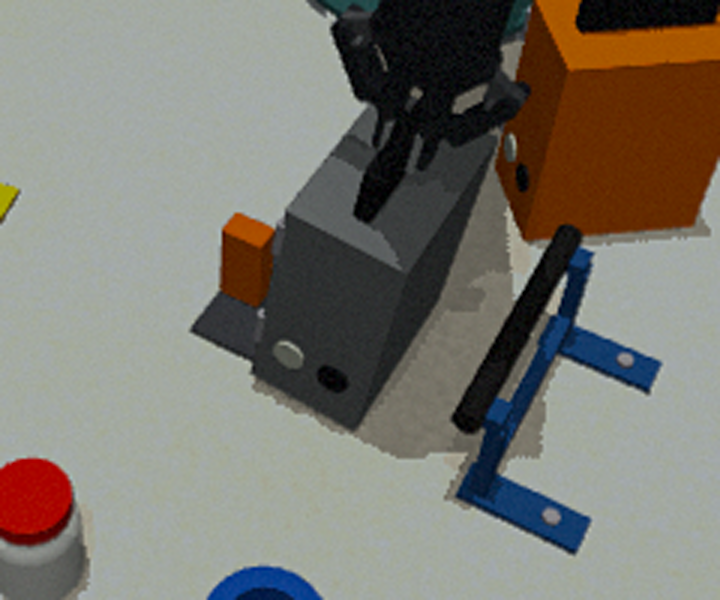

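```bash

python3 -m crank '[{"travel":[0,-2.1,0.3],"rotation":[-0.6,0,0]},{"travel":[0,-4.2,0.7],"rotation":[-1.2,0,0]},{"travel":[0,-6.3,1.0],"rotation":[-1.8,0,0]},{"travel":[0,-8.4,1.4],"rotation":[-2.4,0,0]},{"travel":[0,-10.5,1.8],"rotation":[-3,0,0]}]'
python3 -m crank '[{"travel":[0,-1.6,0.3],"rotation":[-0.45,0,0]},{"travel":[0,-3.1,0.5],"rotation":[-0.9,0,0]},{"travel":[0,-4.7,0.8],"rotation":[-1.35,0,0]},{"travel":[0,-6.3,1.0],"rotation":[-1.8,0,0]},{"travel":[0,-6.3,1.0],"rotation":[-1.8,0,0]}]'
python3 mv.py 505 90 206; python3 -c "
from h import *
s=ctrl.observe();print(s['contact_force'],s['wrist_torque'])"
```

```text
clock: 20.53
position: [0.5078, 0.103, 0.2097]
tcp_rot: [-0.003, 0.065, 0.998, -0.022]
contact_force: [1.7, -3.0, 8.0]
width: 0.0136
clock: 20.95
position: [0.507, 0.0963, 0.2089]
tcp_rot: [-0.002, 0.066, 0.998, -0.006]
contact_force: [0.3, -3.2, 7.4]
width: 0.0137
travel [ 1.1 -6.5  3. ]
pos [0.507  0.0963 0.2089] tilt 0.76 yaw_x 172.47 zdir [-0.006 -0.012 -1.   ]
[-0.06  0.26 -0.22  1.89  0.08  1.    1.12] [ 0.3 -3.2  7.4]
[ 0.26052706 -3.19198904  7.44273854] [-0.96841738  0.03888018  0.1021006 ]
```

```bash

python3 -m crank '[{"travel":[0,-0.7,0.2],"rotation":[-0.2,0,0]},{"travel":[0,-1.4,0.3],"rotation":[-0.4,0,0]},{"travel":[0,-2.1,0.4],"rotation":[-0.6,0,0]},{"travel":[0,-2.8,0.5],"rotation":[-0.8,0,0]},{"travel":[0,-2.8,0.5],"rotation":[-0.8,0,0]}]'
python3 mv.py 505 90 206; python3 -c "
from h import *
s=ctrl.observe();print(s['contact_force'],s['wrist_torque'])"
python3 cap.py side:s16 scene:c16 wrist:w16
```

```text
clock: 21.37
position: [0.5068, 0.0938, 0.2086]
tcp_rot: [-0.002, 0.065, 0.998, 0.001]
contact_force: [0.8, -4.6, 9.2]
width: 0.014
travel [ 1.2 -4.   2.6]
pos [0.5068 0.0938 0.2086] tilt 0.23 yaw_x 172.49 zdir [-0.004  0.002 -1.   ]
[-0.05  0.26 -0.22  1.9   0.06  0.99  1.14] [ 0.8 -4.6  9.2]
[ 0.8084791  -4.61724529  9.22894049] [-1.22016213  0.109024    0.05878247]
```

View pics/s16.png

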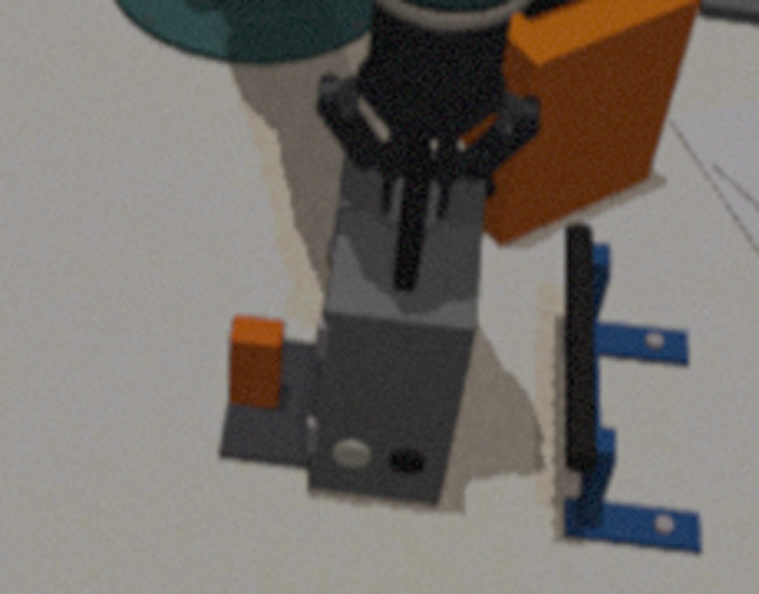

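View pics/c16.png

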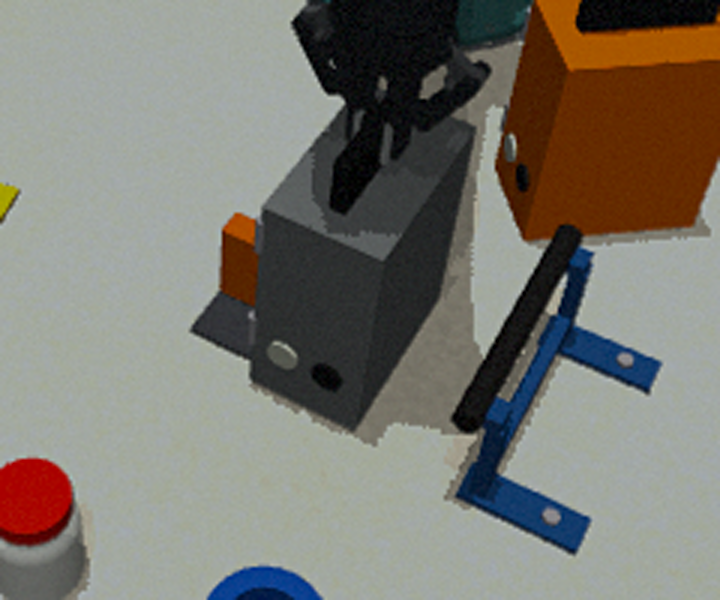

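Hand tilt is ~0, and both torque and y-force are rising, so the base should be flat on the blade. I'll open and check.

```bash

python3 -m crank '[{"travel":[0,0,0],"rotation":[0,0,0]},{"travel":[0,0,0],"rotation":[0,0,0]},{"travel":[0,0,0],"rotation":[0,0,0]},{"travel":[0,0,0],"rotation":[0,0,0]},{"travel":[0,0,0],"rotation":[0,0,0]}]' 0.2
python3 cap.py side:s17 wrist:w17
```

```text
clock: 21.93
position: [0.5061, 0.0943, 0.2079]
tcp_rot: [-0.003, 0.065, 0.998, 0.001]
contact_force: [-0.9, 1.2, -0.1]
width: 0.0342
```

View pics/w17.png

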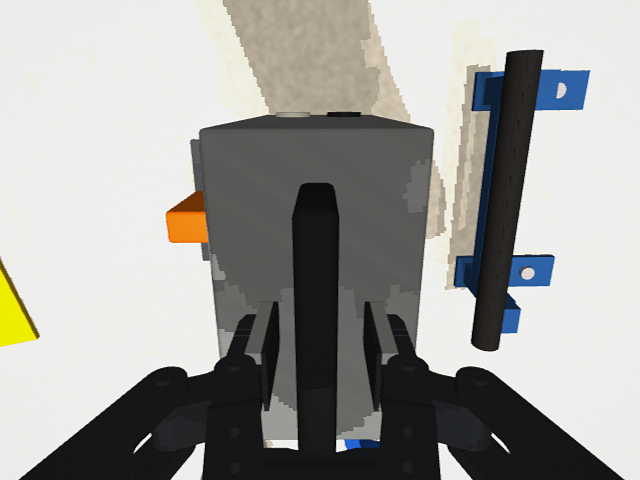

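View pics/s17.png

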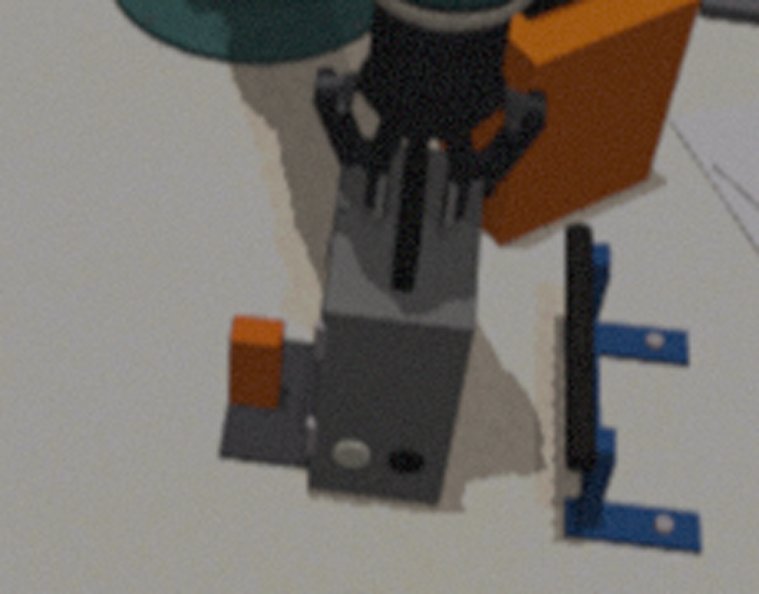

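```bash

python3 -m crank '[{"travel":[0,-1,-15],"rotation":[0,0,0]},{"travel":[0,-1,-40],"rotation":[0,0,0]},{"travel":[0,-1,-75],"rotation":[0,0,0]},{"travel":[0,-1,-110],"rotation":[0,0,0]},{"travel":[0,-1,-140],"rotation":[0,0,0]}]'
python3 -m crank '[{"travel":[40,0,0],"rotation":[0,0,0]},{"travel":[80,0,0],"rotation":[0,0,0]},{"travel":[100,0,0],"rotation":[0,0,0]},{"travel":[100,0,0],"rotation":[0,0,0]},{"travel":[100,0,0],"rotation":[0,0,0]}]'
python3 cap.py side:s18 scene:c18 wrist:w18
```

```text
clock: 22.45
position: [0.5066, 0.0928, 0.3504]
tcp_rot: [-0.002, 0.065, 0.998, 0.001]
contact_force: [-0.2, -0.3, 0.0]
width: 0.034
clock: 22.87
position: [0.4071, 0.1059, 0.3491]
tcp_rot: [-0.002, 0.065, 0.998, 0.001]
contact_force: [-0.3, -0.5, 0.1]
width: 0.0341
```

View pics/s18.png

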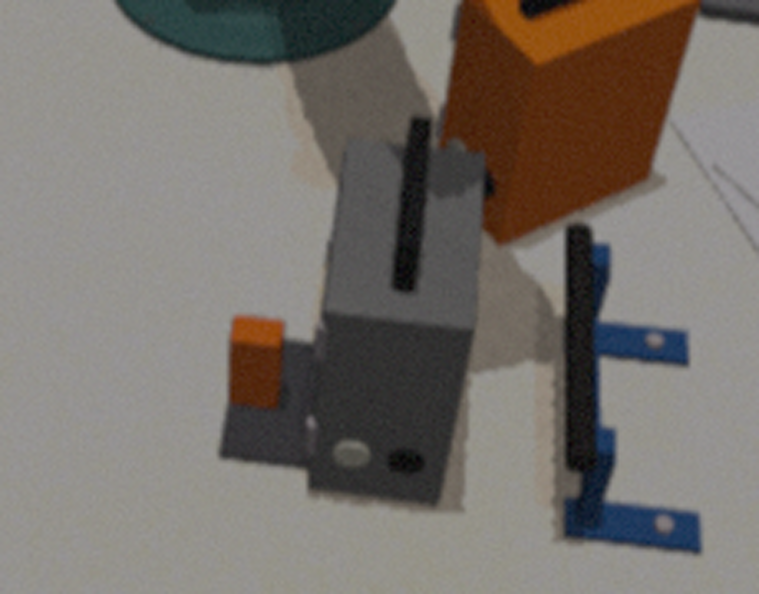

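View pics/c18.png

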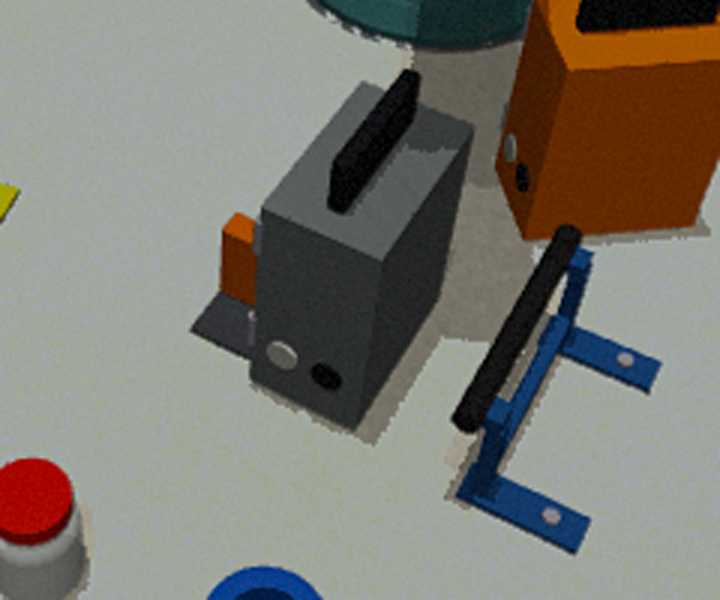

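View pics/s18_full.png

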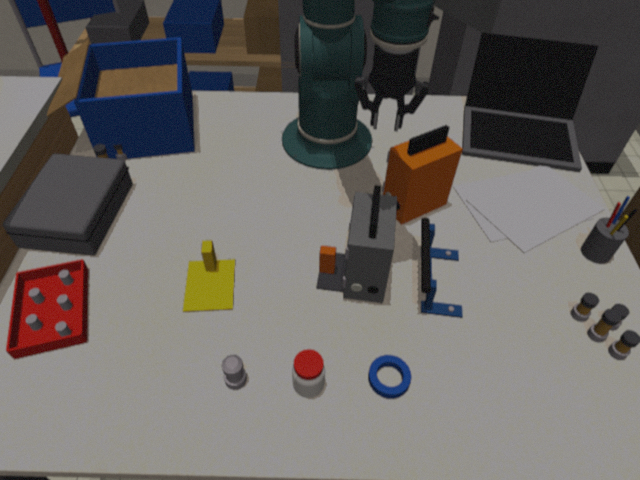

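```bash
python3 - <<'E'
from f2 import *
ob=[O(l,v) for l,v in [((-45,-75,190),S(323,313)),((45,-75,190),S(473,328)),((45,75,190),S(487,157)),((-45,75,190),S(347,142)),((-45,-75,0),S(309,490)),((45,-75,0),S(439,505)),
((-45,-75,190),C(262,207)),((45,-75,190),C(382,262)),((45,75,190),C(474,126)),((-45,75,190),C(363,83)),((-45,-75,0),C(252,381)),((45,-75,0),C(356,430)),((45,75,0),C(441,297))]]
def pt(p,l): return tilt(p[:4],l)+[0,0,p[4]]
r=lambda p:np.concatenate([proj(n,pt(p,l))[0]-px for n,l,px in ob])
s=least_squares(r,[.51,.137,1.43,0,.006],loss='soft_l1');x=s.x
print('heel',x[:2]*1000,'yaw,tilt',np.degrees(x[2:4]),'z',x[4]*1000); print(r(x).reshape(-1,2).round(1).tolist())
bl=[O((-70,-55,6),S(221,457)),O((-70,12,80),S(233,317)),O((-34,12,80),S(284,321)),O((-70,-12,6),S(229,401)),O((-34,-12,6),S(279,408)),O((-70,-55,6),C(191,331)),O((-70,-12,80),C(222,230)),O((-34,-12,80),C(260,246))]
y,rr=fit(bl,(.5,.05,1.43)); print('blade',y[:2]*1000,np.degrees(y[2]),rr.round(1).tolist())
tip=pose(y,[[.07,0,0]])[0,:2]; d=np.array([np.cos(x[2]),np.sin(x[2])]); v=tip-x[:2]; print('tip rel heel along,lat',v@d*1000,(v@[-d[1],d[0]])*1000)
E
```

```text
heel [508.24204364 138.37385861] yaw,tilt [82.61378717 -0.34176903] z 0.24480451106612758
[[-0.2, -0.7], [0.1, 0.1], [-1.0, -1.3], [-0.3, -1.2], [-0.4, -0.2], [0.1, 0.3], [-0.3, 0.4], [0.5, -0.1], [0.9, 0.3], [-0.1, -0.1], [-0.4, 0.2], [0.2, 1.2], [-0.0, 1.3]]
blade [500.2933089   54.43481636] 85.09371302504724 [[0.1, -0.4], [-0.1, -1.2], [0.4, -1.0], [-0.5, 1.5], [-0.2, 0.8], [0.1, -0.2], [-0.7, 0.2], [0.7, 0.6]]
tip rel heel along,lat -14.329950871273319 0.1206836581539027
```

View pics/w18.png

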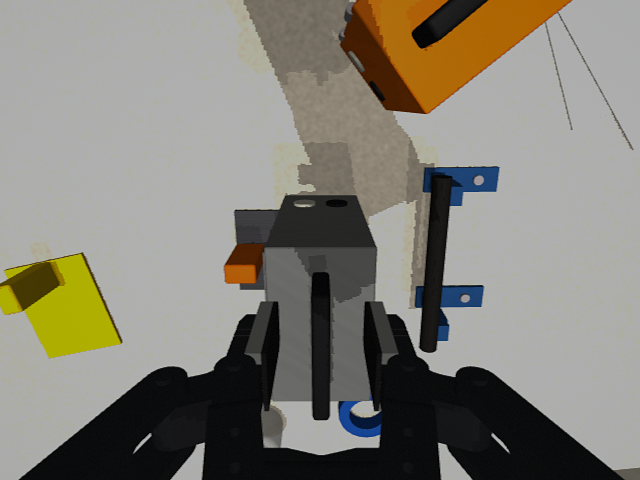

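```bash
python3 - <<'E'
exec(open('f0.py').read().split('for n,o')[0])
import f2
r=lambda p:np.concatenate([proj(n,f2.tilt(p[:4],l)+[0,0,p[4]])[0]-px for n,l,px in box])
x=least_squares(r,[.51,.137,1.43,0,.0],loss='soft_l1').x
print('start: tilt',np.degrees(x[3]),'z',x[4]*1000)
E
python3 - <<'E'
# pixel shift of blade/bystanders before-after by template
import cv2,numpy as np
a=cv2.imread('pics/side0.png',0);b=cv2.imread('pics/s18_full.png',0);c=cv2.imread('pics/s10_full.png',0)
for n,(u,v),im in (('connector',(233,370),a),('jar',(308,370),a),('tape',(390,376),a),('rest foot',(440,310),a),('grip(s10->s18)',(325,265),c),('yellow',(212,285),a)):
    t=im[v-22:v+22,u-22:u+22]; m=cv2.matchTemplate(b[v-32:v+32,u-32:u+32],t,cv2.TM_CCOEFF_NORMED); _,s,_,l=cv2.minMaxLoc(m); print(n,l[0]-10,l[1]-10,round(s,3))
E
```

```text
start: tilt -0.24608857924120775 z -7.765777901477002
connector 0 0 0.997
jar 0 0 0.996
tape 0 0 0.997
rest foot 0 0 0.998
grip(s10->s18) 0 0 0.99
yellow 0 0 0.979
```

```bash
python3 -c "
from rig import ctrl
print(ctrl.observe()['clock']); print(ctrl.hand_in())"
```

```text
23.0167
the job is handed in; nothing more can be done
None
```

The control box is standing level on the lifting blade alone, and I handed the job in at about 23 s of the 64 s allowed, with the robot touching nothing.

**What I did:**
1. I tipped the box by its handle about its rear bottom edge until it leaned on the rubber bar by itself, at about 35°.
2. I slid the blade under the raised front. Its tip stopped about 13–14 mm short of the heel, roughly 31 mm past the middle of the base, and it was central to within 1 mm.
3. I took the handle again and let the box down under control, first about the heel and then about the blade tip, until it was flat. Then I released it and backed the arm away.

**Last checks:**
- **Box level:** the camera fits put its tilt within about 0.1° of the starting upright pose.
- **Bystanders:** the connector, jar, tape roll, rest and yellow look-alike had not shifted in the side view. I did not check the orange look-alike box this way, but it looks unmoved in the pictures. The blade did not move while the box was let down.
- **Forces:** every wrist force reading was about 16 N or less.

**Checks that disagreed:**
- **Height:** the absolute fit read 0 mm for the box's underside instead of 6 mm. The same fit read −8 mm at the start, so the rise is about 8 mm, which agrees with the 6 mm blade within calibration error.
- **Blade angle:** the final blade-only fit gave 85° instead of about 82°, but few of its corners were visible. The tool's angle and the wrist view taken while sliding it in both showed it square to the box.

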